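# Dip bearing balls out of the slanted jar

## Robot

A 6-joint arm with a two-finger parallel gripper is mounted at the origin on the work surface; the furniture and walls round the work are solid. World frame = base frame: x ahead of the robot, y to its left, z up, the work surface at z = 0. Lengths are in m, angles in rad, forces in N, time in s.
With the tool pointing down it reaches from about 0.3 to 0.75 m from the base axis. Payload 8.5 kg.
Tool frame: the origin (TCP) lies midway between the tips of the shut fingers; the grasp point (between the pads) lies 19 mm behind it; z points along the fingers, y is the direction in which the jaws open and shut (so a half turn about z gives the same grasp; the last joint's range is limited). The gripper opens to 88 mm and grips with 3 to 60 N. Pads are 18 mm wide; open, the fingers measure 123 mm over their backs; the gripper's body (75 mm by 187 mm) begins 45 mm behind the grasp point.
Start: joints at [-0.215, 0.381, 1.297, -0, 1.464, -0.215], TCP at [0.55, 0, 0.239] pointing down, gripper open.
Joint ranges: [-3.11, 3.11], [-0.89, 2.33], [0.22, 2.48], [-1.42, 4.56], [0.17, 2.85], [-2.88, 2.88]. Speed limits (rad/s): [2.39, 2.39, 3.14, 3.14, 3.14, 3.14].

## Interface

Orientations are given as a rotation vector (axis times angle).
In Python, from workcell import env gives the robot as it stands.
- The arm moves only by the tool carry_out, never from a script. Its argument "commands" is text: rows parted by semicolons, each of 7 numbers parted by spaces: the shift along the tool's x, y, z in cm, then the turn, a rotation vector about the tool's x, y, z in rad, then the closure in counts, from 0 (fully open) to 255 (shut). In form: x y z rx ry rz fingers; .... A call has 1 to 20 rows; each row is the pose to reach, as a shift and turn from the pose commanded when the call began, along the tool's axes at that moment; what a row does not reach only later rows make up. A row lasts 1/12 s, in which the tool goes at most 41.7 mm and 7.16 degrees, less where a joint would pass 70% of its speed; a pose out of reach is approached as far as the arm can. A call with a gripper value outside its range is refused whole. The fingers move at their own pace and stop on an object; "force" is the grip in N (left out, the last holds). Time passes only in rows, so rows that repeat a pose let the fingers close. It gives the time, the measured TCP pose, the force and the opening at its end, in the units of the state.
- env.sense(): the state, without advancing time (a new reading comes with each control period).
- env.read_camera(name): name is "scene" or "side" or "wrist"; returns a dict with "img" (480x640x3 uint8, blue, green, red), "z_map" (480x640 float32, m along the optical axis (not along the pixel's ray), 0 where there is no reading), "fx", "fy", "cx", "cy" (pixels), "R" (3x3) and "t" (3): a world point X has camera coordinates R X + t. Camera axes: x right, y down, z forward; pixel columns grow to the right and rows downward; lengths in m; the calibration is good to about 2 mm. A picture is of the moment at which its call begins.
- env.job_done(): hands the job in, once; it reports no verdict.
The state is a dict: "time_s": time; "q": joint angles; "joint_vel": joint speeds; "joint_efforts": joint torques, N m; "tcp_pos": TCP position; "tool_rot": TCP orientation; "contact_force": force on the tool from outside, world axes, zero at the start; "wrist_torque": the same for the moment, N m; "width": opening from 0.0 (shut) to 1.0 (fully open).
Only numpy, scipy, OpenCV 4.12 (cv2) and the standard library are available. Lean on these libraries where they do the work, as an engineer would, in place of code of your own. Each camera call takes 0.05 s, during which the arm holds its last target.

## Task

The clean balls for the bearing rebuild are in the slanted glass jar. Take the dipper from its rest and scoop at least three of the six balls out through the jar's narrow mouth, without dropping any and without forcing the dipper against the glass. Tip them into the aluminium dish, then stand the dipper back in its rest as you found it, with its handle in the notch, and let go; balls you did not bring stay in the jar, and leave the other things on the bench where they are.

Things in the scene. Friction and masses are not known exactly. Their poses are not given: they have to be found in the camera images.
- jar: Clear glass jar clamped by a dark collar in a grey cradle (plate 120 x 96 mm) screwed to the bench: immovable. Origin: centre of the plate's underside, on the bench; z up. The jar's axis leans 10 deg (0.1745 rad) from z to the body's -x: axis (-0.174, 0, 0.985), so the floor is lowest at the -x side, where the balls gather. Outer radius 50 mm, collar 54, clamp lug 67 at +x; rim up to 105 mm over the bench.
- jar_mouth (a point): Centre of the jar's mouth, on its axis, in the plane of the rim, about 97 mm over the bench (axes as jar). Clear radius of mouth and neck 33 mm. Round the work, in world axes: a concrete pillar with its face at x = 0.717 m (y below -0.09), a lamp on it from 0.63 m up, a wall at y = -0.435 m, and a vice 223 mm high to the left.
- jar_floor (a point): Centre of the jar's flat inner floor, which is square to the jar's axis, 73 mm below jar_mouth along it (axes as jar). Measured up the axis from the floor: inside radius 47 mm (12-sided, about 46 mm to the flats) to 45 mm, shoulder narrowing to 62 mm, neck of 33 mm radius to the rim at 73 mm.
- dipper: Loose steel dipper, blue handle, 0.10 to 0.16 kg, 175 mm tall, standing in its rest. Scoop: floor plate 2 mm thick, 36 mm wide (y), from the open lip at x = -22 mm to an 18 mm high back wall at x = +23 mm; side walls 32 mm apart inside, 15 mm high behind, 9 mm in front, ending at x = -9 mm. Origin: underside of the plate, mid-scoop; z: the plate's upward normal; the lip points to -x.
- dipper_lip (a point): Middle of the scoop's straight lip edge, on its underside, at (-22, 0, 0) mm in the dipper's frame (axes as dipper).
- dipper_bowl (a point): Middle of the scoop, 9 mm over its underside (axes as dipper).
- dipper_grip (a point): Where to grasp: centre of the blue grip, (48, 0, 139) mm in the dipper's frame (axes as dipper). The handle rises from the back wall (x = 22.5 mm), leaning back 10 deg (0.1745 rad) to +x: direction (0.174, 0, 0.985); steel strip 3 x 12 mm to 100 mm along it, then the grip, 15 (x) x 20 mm (y) in section, to 176 mm; take it with the fingers pointing down along the handle.
- rest: Grey steel dipper rest screwed to the bench: base 88 x 76 mm with a black rubber pad; at its +x side a back plate 40 mm wide, front face at x = 38 mm, top 97 mm up, with two tines 24 mm apart reaching forward to x = 25 mm at 81 to 95 mm height: the notch for the handle strip. Origin: centre of the base, on the bench; z up. The scoop stands flat on the pad, lip to -x, handle in the notch.
- rest_pad (a point): Where the dipper's origin stands when in the rest: on top of the pad, 5 mm over the bench, x = -5.5 mm of the rest; the dipper then has the axes of the rest.
- dish: Open round aluminium dish, 0.3 kg, loose: 120 mm across the rim, 30 mm high, inner floor about 90 mm across and 3 mm over the bench. Origin: centre of its underside; z up.
- ball1: Polished steel bearing ball, 14 mm across, 11.5 g, lightly oiled and slippery; all six are alike. Origin: its centre. It starts on the jar's floor.
- ball2: Polished steel bearing ball, 14 mm across, 11.5 g, lightly oiled and slippery; all six are alike. Origin: its centre. It starts on the jar's floor.
- ball3: Polished steel bearing ball, 14 mm across, 11.5 g, lightly oiled and slippery; all six are alike. Origin: its centre. It starts on the jar's floor.
- ball4: Polished steel bearing ball, 14 mm across, 11.5 g, lightly oiled and slippery; all six are alike. Origin: its centre. It starts on the jar's floor.
- ball5: Polished steel bearing ball, 14 mm across, 11.5 g, lightly oiled and slippery; all six are alike. Origin: its centre. It starts on the jar's floor.
- ball6: Polished steel bearing ball, 14 mm across, 11.5 g, lightly oiled and slippery; all six are alike. Origin: its centre. It starts on the jar's floor.
- spray_brake: Red spray can with a black cap, 66 mm across, 211 mm tall, loose, a bystander. Origin: centre of its underside.
- spray_oil: Blue spray can with a blue cap, 66 mm across, 211 mm tall, loose, a bystander. Origin: centre of its underside.
- grease_jar: White jar with a green lid, 70 mm across, 71 mm tall, loose, a bystander. Origin: centre of its underside.

How it is judged:
On the way:
1. the dipper, with at least one ball in its scoop, is lifted clear of the jar's mouth (height (world z) of dipper_lip above 0.105 m and height (world z) of dipper above 0.1 m and distance between any of ball1, ball2, ball3, ball4, ball5, ball6 and dipper_bowl below 0.03 m), for 0.1 s.
At the end, for the whole second after the job is handed in: At least 3 balls in the dish (centre within 53 mm of the middle of its underside), every other ball in the dish or the jar (within 52 mm of mid-floor), the dish level, the dipper still in its rest: within 20 mm of its place, upright within 0.15 rad, in line with the notch within 0.3 rad ((distance between each of ball1, ball2, ball3 and dish below 0.053 m or distance between each of ball4, ball5, ball6 and dish below 0.053 m or ((distance between each of ball1, ball2 and dish below 0.053 m or distance between each of ball1, ball3 and dish below 0.053 m or distance between each of ball2, ball3 and dish below 0.053 m) and distance between any of ball4, ball5, ball6 and dish below 0.053 m) or (distance between any of ball1, ball2, ball3 and dish below 0.053 m and (distance between each of ball4, ball5 and dish below 0.053 m or distance between each of ball4, ball6 and dish below 0.053 m or distance between each of ball5, ball6 and dish below 0.053 m))) and (distance between ball1 and dish below 0.053 m or distance between ball1 and jar_floor below 0.052 m) and (distance between ball2 and dish below 0.053 m or distance between ball2 and jar_floor below 0.052 m) and (distance between ball3 and dish below 0.053 m or distance between ball3 and jar_floor below 0.052 m) and (distance between ball4 and dish below 0.053 m or distance between ball4 and jar_floor below 0.052 m) and (distance between ball5 and dish below 0.053 m or distance between ball5 and jar_floor below 0.052 m) and (distance between ball6 and dish below 0.053 m or distance between ball6 and jar_floor below 0.052 m) and distance between dipper and rest_pad below 0.02 m and angle between dipper's own z axis and vertical below 0.15 rad and angle between the x axis of dipper and the x axis of rest, either way round below 0.3 rad and linear speed of dipper below 0.03 m/s and angle between dish's own z axis and vertical below 0.1 rad); the robot touches nothing.
It fails at once if a ball falls on the bench or the floor (height (world z) of any of ball1, ball2, ball3, ball4, ball5, ball6 below 0.0085 m).
It fails at once if the dipper is forced against the jar with more than 40 N (contact force between dipper and jar above 40 N).
It fails at once if a bystander (spray can or grease jar) is shifted more than 20 mm or knocked over (distance of any of spray_brake, spray_oil, grease_jar from where it was at the start of the episode above 0.02 m).
It also fails if it takes over 72 s, if anything falls off the work surface, if the arm or the gripper's body presses on something with over 40 N, if the wrist force passes 120 N, or if a joint passes its speed limit or range.

## Working session

There is one attempt and no reset: what is moved stays moved. The work goes in short steps, Python scripts to look and compute and a tool call to move; the robot and the scene stay as the last step left them, time stands still between calls to the robot, and variables do not carry over. Pictures are saved under pics/ and viewed, and the job is handed in when it is done.

Besides the shell and the picture viewer there is one more tool, called after "Request:" as name(argument=value, ...) on one line, values as JSON. carry_out: Moves the arm, as the interface text tells. Its arguments: {"type":"object","properties":{"commands":{"type":"string"},"force":{"type":"number"}},"required":["commands"]}

```bash
ls; mkdir -p pics; python3 - <<'E'
from workcell import env
import cv2,numpy as np
print(env.sense())
for n in ["scene","side","wrist"]:
    c=env.read_camera(n); cv2.imwrite(f"pics/a_{n}.png",c["img"]); np.savez(f"a_{n}.npz",**c)
    print(n,c["fx"],c["fy"],c["cx"],c["cy"],c["R"].round(4).tolist(),c["t"].round(4), "cam at",(-c["R"].T@c["t"]).round(3))
E
```

```text
pics
{'time_s': 0.0, 'q': array([-2.15302160e-01,  3.81194725e-01,  1.29820840e+00, -2.10194762e-05,
        1.46359875e+00, -2.15276786e-01]), 'joint_vel': array([ 0.00065259,  0.00121286, -0.00076356,  0.00049569, -0.00098092,
       -0.00249431]), 'joint_efforts': array([-6.18006070e-04, -4.37936819e+01, -2.24552107e+01,  7.13253510e-02,
        3.52583989e-02, -8.49877097e-05]), 'tcp_pos': array([5.49736141e-01, 4.88304976e-05, 2.38156113e-01]), 'tool_rot': array([-2.22063607e+00, -2.22058475e+00,  1.22190486e-03]), 'contact_force': array([-0.18964504,  0.20171038, -0.12416016]), 'wrist_torque': array([ 0.00353789,  0.00144682, -0.02797666]), 'width': 1.0019193038042427}
scene 460.95446592469494 460.95446592469494 317.067789915571 234.18669820182345 [[-0.8159, 0.5779, 0.0158], [0.3562, 0.5241, -0.7736], [-0.4554, -0.6255, -0.6335]] [ 0.4757 -0.0429  1.1015] cam at [0.905 0.437 0.657]
side 493.3072658597847 493.3072658597847 330.5897246806661 242.20009705163338 [[-0.5538, 0.8327, 0.0031], [0.7274, 0.4856, -0.4849], [-0.4053, -0.2662, -0.8746]] [ 0.3658 -0.2724  1.2759] cam at [0.918 0.167 0.983]
wrist 400.90575001219696 400.90575001219696 320.2540329487225 241.84937209486688 [[1.0, -0.0012, -0.0011], [-0.0008, -0.9602, 0.2794], [-0.0014, -0.2794, -0.9602]] [-0.5504 -0.0376  0.3888] cam at [0.551 0.072 0.383]
```

View pics/a_scene.png

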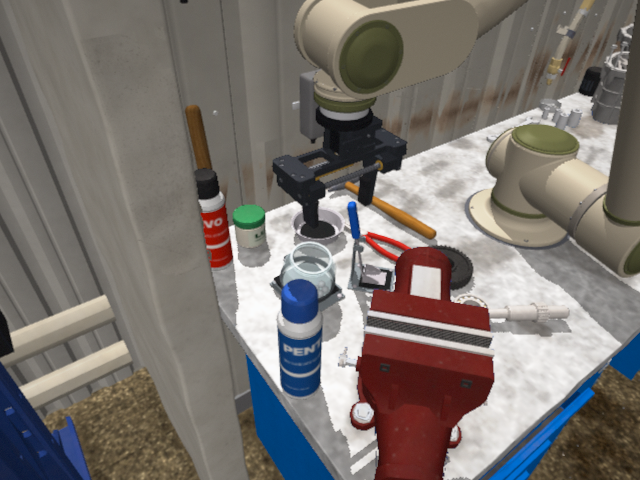

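View pics/a_side.png

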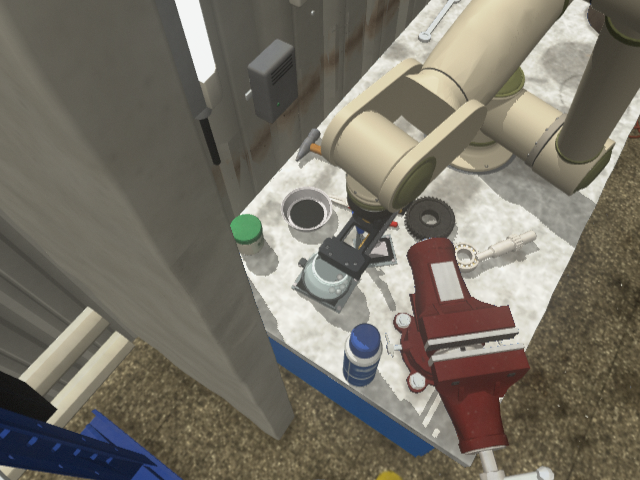

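View pics/a_wrist.png

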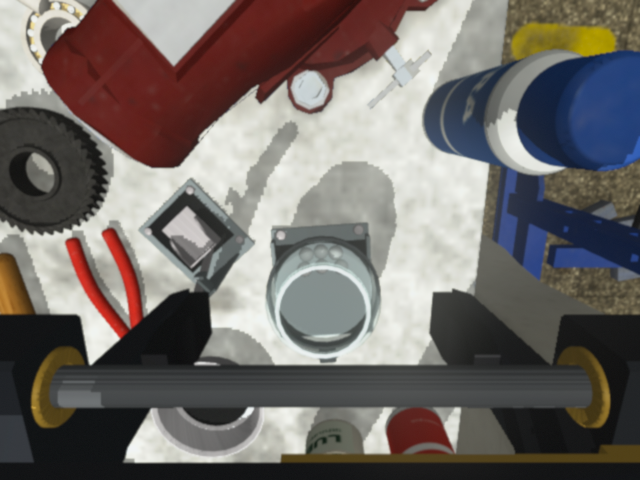

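```bash
python3 - <<'E'
import cv2
im=cv2.imread("pics/a_wrist.png")
c=im[165:365,130:390]; cv2.imwrite("pics/b1.png",cv2.resize(c,None,fx=3,fy=3,interpolation=cv2.INTER_CUBIC))
im=cv2.imread("pics/a_scene.png")
c=im[190:315,260:410]; cv2.imwrite("pics/b2.png",cv2.resize(c,None,fx=5,fy=4.8,interpolation=cv2.INTER_CUBIC))
E
```

```text
(no output)
```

View pics/b1.png

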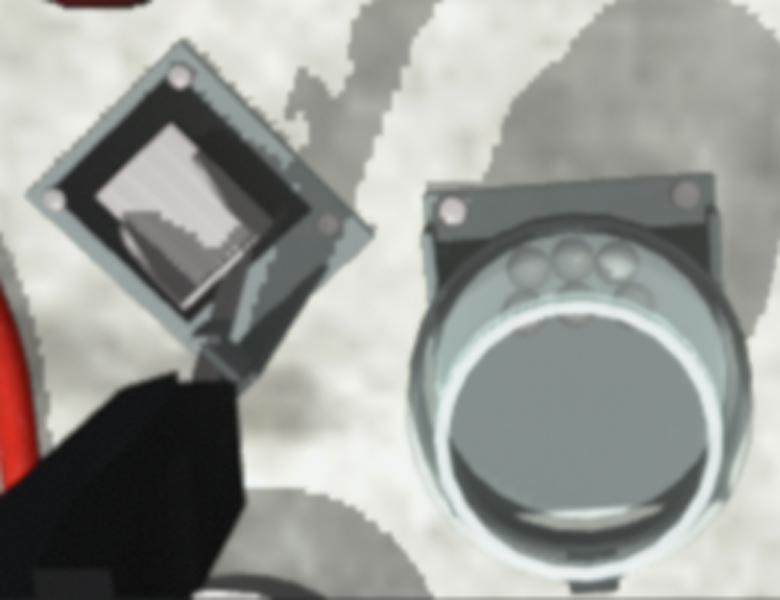

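View pics/b2.png

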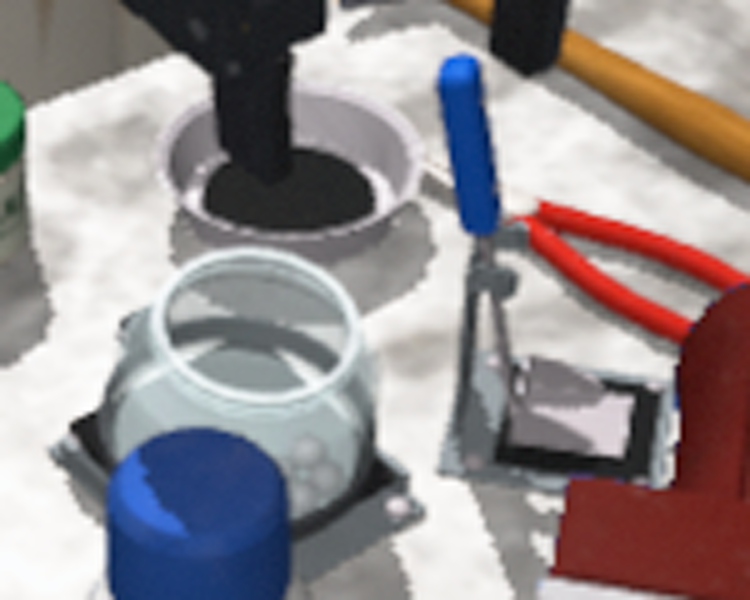

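```bash
cat > h.py <<'E'
import numpy as np,cv2
def load(n): 
    d=np.load(n); return {k:d[k] for k in d.files}
def ray(c,u,v):
    d=np.array([(u-c["cx"])/c["fx"],(v-c["cy"])/c["fy"],1.0]); return -c["R"].T@c["t"], c["R"].T@d
def onz(c,u,v,z):
    o,d=ray(c,u,v); return o+d*(z-o[2])/d[2]
def dep(c,u,v):
    o,d=ray(c,u,v); return o+d*c["z_map"][int(round(v)),int(round(u))]
def proj(c,X):
    p=c["R"]@np.asarray(X)+c["t"]; return np.array([c["fx"]*p[0]/p[2]+c["cx"],c["fy"]*p[1]/p[2]+c["cy"]])
E
python3 - <<'E'
from h import *
w=load("a_wrist.npz")
for n,u,v in [("rest in",191,184),("rest pad",160,225),("bench",270,150),("cradle",310,234),("rimtop",323,267),("rimbot",323,354)]:
    print(n,dep(w,u,v).round(4))
R=[onz(w,*p,0.003)[:2] for p in [(139.3,229.3),(191,179),(254.3,242.7)]]
print(R,np.linalg.norm(R[0]-R[1]),np.linalg.norm(R[1]-R[2]))
e=(R[2]-R[1]);print("rest yaw",np.degrees(np.arctan2(e[1],e[0])),"ctr",(R[0]+R[2])/2)
C=[onz(w,*p,0.006)[:2] for p in [(271.7,226.7),(367.7,223.3)]]
d=C[1]-C[0];print(C,np.linalg.norm(d),"jar y dir",np.degrees(np.arctan2(d[1],d[0])))
# rim
im=w["img"]
E
```

```text
rest in [0.4278 0.0185 0.0027]
rest pad [ 0.3944 -0.0212  0.004 ]
bench [ 0.5034  0.0496 -0.0015]
cradle [ 0.5403 -0.0307  0.0031]
rimtop [ 0.5526 -0.0333  0.0911]
rimbot [ 0.5526 -0.1018  0.1036]
[array([ 0.37320081, -0.02578686]), array([0.42832771, 0.02321887]), array([ 0.48519469, -0.03955678])] 0.07375999857197924 0.08470322128726414
rest yaw -47.827310213897555 ctr [ 0.42919775 -0.03267182]
[array([ 0.50334599, -0.02252897]), array([ 0.59628329, -0.01922616])] 0.09299596950155184 jar y dir 2.0353255441914304
```

```bash
python3 - <<'E'
from h import *
s=load("a_scene.npz");w=load("a_wrist.npz");d=load("a_side.npz")
def pts(c,m):
    vs,us=np.nonzero(m&(c["z_map"]>0)); return np.array([dep(c,u,v) for u,v in zip(us,vs)]),us,vs
hs=cv2.cvtColor(s["img"],cv2.COLOR_BGR2HSV)
m=(hs[...,0]>105)&(hs[...,0]<125)&(hs[...,1]>150); m2=np.zeros_like(m);m2[195:245,340:365]=m[195:245,340:365]
P,us,vs=pts(s,m2);P=P[(P[:,2]<.2)&(P[:,2]>.08)]
print("grip n",len(P),P.mean(0).round(4),P.min(0).round(3),P.max(0).round(3))
zz=P[:,2]
for lo,hi in [(.1,.12),(.12,.14),(.14,.16),(.16,.185)]:
    q=P[(zz>lo)&(zz<hi)]; print(lo,len(q),q.mean(0).round(4) if len(q) else "")
# cans in scene: blue cap
for nm,c,box,hr in [("bluecap",s,(275,325,280,330),(100,130)),("greenlid",s,(200,240,230,270),(55,90)),("bluecap side",d,(320,360,340,385),(100,130)),("green side",d,(210,245,225,270),(55,90))]:
    h=cv2.cvtColor(c["img"],cv2.COLOR_BGR2HSV);m=np.zeros(h.shape[:2],bool)
    y0,y1,x0,x1=box;m[y0:y1,x0:x1]=((h[...,0]>hr[0])&(h[...,0]<hr[1])&(h[...,1]>90))[y0:y1,x0:x1]
    P,_,_=pts(c,m); top=P[P[:,2]>P[:,2].max()-.012]; print(nm,len(P),top.mean(0).round(3),top[:,:2].min(0).round(3),top[:,:2].max(0).round(3),P[:,2].max().round(3))
# red can : points z>0 in scene
h=hs; m=((h[...,0]<8)|(h[...,0]>172))&(h[...,1]>150);mm=np.zeros_like(m);mm[190:270,195:235]=m[190:270,195:235]
P,_,_=pts(s,mm);print("red",len(P),P.min(0).round(3),P.max(0).round(3),P.mean(0).round(3))
# dish by heights in side view
z=d["z_map"];Q=[]
for v in range(180,250):
    for u in range(270,345):
        p=dep(d,u,v)
        if .022<p[2]<.036: Q.append(p)
Q=np.array(Q);print("dish rim pts",len(Q),Q.min(0).round(3),Q.max(0).round(3),cv2.fitEllipse((Q[:,:2]*1000).astype(np.float32)))
E
```

```text
grip n 278 [ 0.4615 -0.0617  0.149 ] [ 0.451 -0.078  0.108] [ 0.47  -0.052  0.18 ]
0.1 33 [ 0.4581 -0.0564  0.1145]
0.12 69 [ 0.4596 -0.0582  0.1299]
0.14 74 [ 0.4622 -0.061   0.15  ]
0.16 102 [ 0.4634 -0.0663  0.1724]
bluecap 1370 [0.675 0.083 0.21 ] [0.651 0.057] [0.696 0.104] 0.213
greenlid 640 [ 0.567 -0.275  0.07 ] [ 0.532 -0.314] [ 0.598 -0.244] 0.074
bluecap side 722 [0.678 0.076 0.211] [0.653 0.052] [0.699 0.099] 0.216
green side 639 [ 0.567 -0.283  0.072] [ 0.534 -0.316] [ 0.601 -0.25 ] 0.077
red 1050 [ 0.63  -0.24   0.009] [ 0.716 -0.12   0.207] [ 0.657 -0.231  0.081]
dish rim pts 427 [ 0.372 -0.278  0.022] [ 0.491 -0.16   0.035] ((432.6114807128906, -218.9141387939453), (111.9620361328125, 112.39908599853516), 119.8609390258789)
```

```bash
python3 - <<'E'
from h import *
from scipy.optimize import least_squares
ax=None
for n,box in [("wrist",(255,370,260,390)),("scene",(235,285,280,340)),("side",(240,300,290,360))]:
    c=load(f"a_{n}.npz");Q=[]
    for v in range(box[0],box[1]):
        for u in range(box[2],box[3]):
            p=dep(c,u,v)
            if .088<p[2]<.107 and .49<p[0]<.61 and -.13<p[1]<0: Q.append(p)
    Q=np.array(Q)
    a=np.array([np.sin(.1745)*-.035,np.sin(.1745),np.cos(.1745)])
    M=np.array([.5526,-.0675,.097]); 
    h=(Q-M)@a; Q=Q[abs(h)<.004]
    f=lambda p:np.hypot(Q[:,0]-p[0],(Q[:,1]-p[1])/np.cos(.1745))-p[2]
    r=least_squares(f,[.55,-.07,.034],loss="soft_l1",f_scale=.001)
    print(n,len(Q),r.x.round(4),Q[:,2].min().round(3),Q[:,2].max().round(3), np.std(f(r.x)))
    A=np.c_[Q[:,:2],np.ones(len(Q))];co=np.linalg.lstsq(A,Q[:,2],rcond=None)[0];print(" plane slope",co, "z at ctr",co@[r.x[0],r.x[1],1])
w=load("a_wrist.npz");s=load("a_scene.npz");d=load("a_side.npz")
for c in (s,d):
  print([proj(c,p).round(1).tolist() for p in [(.5526,-.0675,.097),(.553,-.0802,.025),(.4255,-.0286,.005),(.4576,-.0643,.144),(.4325,-.219,0.03)]])
print(proj(w,(.4255,-.0286,.007)),proj(w,(.4325,-.219,0.03)),proj(w,(.553,-.0802,.025)),onz(w,582/3+130-3.4,265/3+165,.032))
# balls in wrist: crop coords centers
for b in [(530,268),(574,261),(617,262),(522,312),(575,306),(634,305)]:
    print(onz(w,130+b[0]/3,165+b[1]/3,.025).round(4))
E
```

```text
wrist 1456 [ 0.5523 -0.0679  0.0356] 0.088 0.104 0.0010983380139117952
 plane slope [ 0.01418465 -0.16861782  0.07701338] z at ctr 0.09629465294730687
scene 316 [ 0.5501 -0.0674  0.0355] 0.088 0.106 0.0013800974825388837
 plane slope [ 0.00463125 -0.17744407  0.08239616] z at ctr 0.09689897309842865
side 133 [ 0.5529 -0.071   0.0359] 0.089 0.107 0.0013025039218726988
 plane slope [-0.01344433 -0.18619687  0.09226144] z at ctr 0.09805245996522613
[[310.0, 258.3], [305.9, 282.5], [373.1, 279.1], [354.0, 220.5], [315.6, 222.1]]
[[332.5, 267.1], [327.3, 279.2], [378.0, 251.5], [360.4, 221.8], [306.2, 207.9]]
[191.67982706 233.08627261] [208.05254486 414.11926376] [322.98696312 289.5292837 ] [ 0.55073805 -0.04130041  0.032     ]
[ 0.5376 -0.0445  0.025 ]
[ 0.5514 -0.0422  0.025 ]
[ 0.5649 -0.0426  0.025 ]
[ 0.535  -0.0592  0.025 ]
[ 0.5517 -0.0572  0.025 ]
[ 0.5704 -0.0568  0.025 ]
```

```bash
python3 - <<'E'
from h import *
for n in ("scene","side"):
    c=load(f"a_{n}.npz");h=cv2.cvtColor(c["img"],cv2.COLOR_BGR2HSV)
    m=((h[...,0]<8)|(h[...,0]>172))&(h[...,1]>120);m[:, :300]=False
    vs,us=np.nonzero(m&(c["z_map"]>0));P=np.array([dep(c,u,v) for u,v in zip(us,vs)])
    for lo in (.05,.1,.15,.18,.21):
        q=P[P[:,2]>lo];i=q[:,1].argmin();print(n,lo,len(q),"min y pt",q[i].round(3),"xrange",q[:,0].min().round(3),q[:,0].max().round(3))
w=load("a_wrist.npz");z=w["z_map"]
P=np.array([dep(w,u,v) for v in range(0,200,2) for u in range(0,440,2)])
for lo in (.05,.1,.15,.2):
    q=P[(P[:,2]>lo)];i=q[:,1].argmin();print("wrist",lo,len(q),q[i].round(3))
E
```

```text
scene 0.05 17159 min y pt [-0.802 -0.409  0.103] xrange -0.809 0.718
scene 0.1 17109 min y pt [-0.802 -0.409  0.103] xrange -0.809 0.718
scene 0.15 15037 min y pt [-0.661 -0.335  0.156] xrange -0.667 0.712
scene 0.18 8743 min y pt [0.597 0.142 0.221] xrange 0.5 0.676
scene 0.21 6328 min y pt [0.597 0.142 0.221] xrange 0.5 0.675
side 0.05 6663 min y pt [0.525 0.025 0.319] xrange 0.418 0.724
side 0.1 6520 min y pt [0.525 0.025 0.319] xrange 0.418 0.724
side 0.15 5737 min y pt [0.525 0.025 0.319] xrange 0.418 0.714
side 0.18 3307 min y pt [0.525 0.025 0.319] xrange 0.524 0.675
side 0.21 2923 min y pt [0.525 0.025 0.319] xrange 0.524 0.675
wrist 0.05 9275 [0.456 0.046 0.114]
wrist 0.1 7994 [0.456 0.046 0.114]
wrist 0.15 5631 [0.444 0.055 0.15 ]
wrist 0.2 84 [0.551 0.072 0.383]
```

```bash
cat > k.py <<'E'
import numpy as np,json,os
from scipy.spatial.transform import Rotation as Ro
a10=np.radians(10);s,c=np.sin(a10),np.cos(a10)
hd=np.array([s,0,c])
DT=np.eye(4);DT[:3,:3]=np.c_[[-c,0,s],[0,1,0],[-s,0,-c]];DT[:3,3]=np.array([.048,0,.139])-.019*hd   # dipper->tool
def T(R,p):
    M=np.eye(4);M[:3,:3]=R;M[:3,3]=p;return M
C0=T(Ro.from_rotvec(np.pi/np.sqrt(2)*np.array([-1,-1,0])).as_matrix(),[.55,0,.239])
def cmd():
    return np.array(json.load(open("cmd.json"))) if os.path.exists("cmd.json") else C0
def applyrow(x,y,z,rx,ry,rz):   # record commanded pose after a call's last row
    M=cmd()@T(Ro.from_rotvec([rx,ry,rz]).as_matrix(),np.array([x,y,z])/100)
    json.dump(M.tolist(),open("cmd.json","w"));return M
def rel(G,base=None):
    M=np.linalg.inv(cmd() if base is None else base)@G
    return np.r_[M[:3,3]*100,Ro.from_matrix(M[:3,:3]).as_rotvec()]
def rz(a): return Ro.from_euler("z",a).as_matrix()
RY=np.radians(-48.1)
REST=T(rz(RY),[.4292,-.0327,0])
D_REST=REST@T(np.eye(3),[-.0055,0,.005])
JY=np.radians(-88.);ja=Ro.from_euler("y",-a10).as_matrix()   # jar frame tilted: z->axis(-.174,0,.985)
RJ=rz(JY)@ja
MOUTH=np.array([.552,-.068,.097])
FLOOR=T(RJ,MOUTH-.073*RJ[:,2])   # tilted floor frame
def dip(lx,lz,phi,ly=0.,yaw=0.):  # lip pos in floor frame (mm), phi: lip-down tilt (deg) rel. floor
    R=rz(np.radians(yaw))@Ro.from_euler("y",-np.radians(phi)).as_matrix()
    p=np.array([lx,ly,lz])/1000-R@np.array([-.022,0,0])
    return FLOOR@T(R,p)
def row(r,g): return " ".join(f"{v:.2f}" for v in r[:3])+" "+" ".join(f"{v:.3f}" for v in r[3:])+f" {g}"
def pts():
    P=[]
    for y in (-18,-9,0,9,18):
        for x in np.linspace(-22,23,12): P+= [(x,y,0),(x,y,2)]
        P+=[(23,y,18),(23,y,9)]
    for y in (-18,18):
        for x,z in [(22,15),(10,13),(0,11),(-9,9)]: P.append((x,y,z))
    for t in np.linspace(0,176,60):
        w,h=(6,1.5) if t<100 else (10,7.5)
        for dy in (-w,w):
            for dx in (-h,h): P.append((22.5+s*t+dx*c,dy,2+c*t-dx*s))
    return np.array(P)/1000
def clear(D):
    Q=(np.linalg.inv(FLOOR)@D@np.c_[pts(),np.ones(len(pts()))].T).T[:,:3]*1000
    h=Q[:,2];r=np.hypot(Q[:,0],Q[:,1])
    R=np.interp(h,[0,45,62,73],[46,46,33,33])
    m=h<76
    return (R-r)[m].min() if m.any() else 99, h.min(), Q[m][(R-r)[m].argmin()].round(0) if m.any() else None
E
python3 - <<'E'
from k import *
print(D_REST@DT, (D_REST@DT@np.array([0,0,.019,1])))
G=D_REST@DT
up=G.copy();up[:3,3]-=up[:3,2]*.068
print(row(rel(up),0));print(row(rel(G),0))
print("seq")
for w in [(-22,110,15),(-22,80,15),(-21,62,15),(-21,45,15),(-19,25,15),(-17,10,15),(-16,2,15),(-17,1,15),(-25,1,10),(-30,1,6),(-36,1,3),(-42,1,0),(-42,2,-5),(-42,2,-10),(-42,3,-15),(-41,10,-15),(-39,20,-15),(-36,30,-15),(-34,40,-16),(-30,50,-18),(-26,60,-20),(-22,70,-22),(-20,80,-25),(-20,100,-30)]:
    cl,h,q=clear(dip(*w));print(w,round(cl,1),round(h,1),q)
E
```

```text
[[-0.65768668  0.74431155 -0.11596791  0.45537949]
 [ 0.73300378  0.66783256  0.12924834 -0.06187752]
 [ 0.17364818  0.         -0.98480775  0.12528865]
 [ 0.          0.          0.          1.        ]] [ 0.4531761  -0.0594218   0.10657731  1.        ]
-7.07 -8.67 4.67 0.064 0.167 -0.729 0
-6.19 -9.46 11.37 0.064 0.167 -0.729 0
seq
(-22, 110, 15) 99 110.0 None
(-22, 80, 15) 99 80.0 None
(-21, 62, 15) 4.2 62.0 [ 22. -18.  74.]
(-21, 45, 15) 6.0 45.0 [ 20. -18.  65.]
(-19, 25, 15) 9.3 25.0 [23. -6. 62.]
(-17, 10, 15) 8.7 10.0 [24. -6. 62.]
(-16, 2, 15) 8.5 2.0 [24. -6. 63.]
(-17, 1, 15) 9.4 1.0 [23. -6. 62.]
(-25, 1, 10) 12.1 1.0 [20. -6. 67.]
(-30, 1, 6) 10.8 1.0 [-30. -18.   3.]
(-36, 1, 3) 5.7 1.0 [-36. -18.   3.]
(-42, 1, 0) 0.3 1.0 [-42. -18.   1.]
(-42, 2, -5) 0.3 -1.9 [-42. -18.   2.]
(-42, 2, -10) 0.3 -5.8 [32. -6. 74.]
(-42, 3, -15) -8.1 -8.6 [41. -6. 74.]
(-41, 10, -15) -6.6 -1.6 [39. -6. 75.]
(-39, 20, -15) -3.6 8.4 [36. -6. 75.]
(-36, 30, -15) -1.6 18.4 [34. -6. 74.]
(-34, 40, -16) -0.4 27.6 [33. -6. 75.]
(-30, 50, -18) -1.4 36.1 [34. -6. 74.]
(-26, 60, -20) -1.7 44.6 [34. -6. 74.]
(-22, 70, -22) -1.5 53.1 [34. -6. 75.]
(-20, 80, -25) 1.2 61.0 [ 26. -18.  75.]
(-20, 100, -30) 99 77.5 None
```

```bash
python3 - <<'E'
from k import *
for phi in (-10,-12,-14,-16,-18,-20):
    print(phi,end=": ")
    for hb in (1,5,10,15,20,25,30,35,40,45,50,55,60,65):
        lz=hb+45*np.sin(np.radians(-phi));best=max((clear(dip(lx,lz,phi))[0],lx) for lx in range(-44,-14))
        print(f"h{hb}:{best[0]:.1f}@{best[1]}",end=" ")
    print()
E
```

```text
-10: h1:1.2@-41 h5:2.1@-40 h10:3.0@-39 h15:3.4@-38 h20:4.4@-37 h25:5.4@-36 h30:6.4@-35 h35:6.6@-35 h40:5.9@-32 h45:4.7@-29 h50:3.6@-25 h55:3.0@-24 h60:3.8@-23 h65:3.8@-23 
-12: h1:0.1@-42 h5:0.3@-42 h10:1.4@-40 h15:2.6@-39 h20:3.8@-38 h25:4.9@-37 h30:5.1@-36 h35:6.0@-35 h40:4.8@-32 h45:3.9@-28 h50:3.1@-25 h55:3.0@-24 h60:3.7@-23 h65:3.8@-23 
-14: h1:-1.1@-43 h5:-0.6@-43 h10:0.5@-41 h15:1.9@-40 h20:2.1@-40 h25:3.5@-38 h30:4.9@-37 h35:4.9@-35 h40:3.8@-31 h45:3.2@-28 h50:1.8@-26 h55:2.9@-24 h60:3.5@-23 h65:3.8@-23 
-16: h1:-3.5@-44 h5:-1.5@-44 h10:-0.6@-43 h15:0.3@-42 h20:1.6@-40 h25:3.0@-39 h30:4.0@-38 h35:3.8@-35 h40:3.0@-31 h45:1.4@-29 h50:1.4@-26 h55:2.6@-24 h60:3.5@-23 h65:6.7@-27 
-18: h1:-5.5@-44 h5:-4.2@-44 h10:-1.5@-44 h15:-0.6@-42 h20:1.2@-41 h25:2.1@-40 h30:3.7@-38 h35:2.1@-35 h40:1.6@-32 h45:0.8@-28 h50:1.4@-26 h55:2.3@-24 h60:3.4@-23 h65:8.0@-29 
-20: h1:-9.0@-44 h5:-6.0@-44 h10:-4.6@-44 h15:-1.6@-44 h20:-0.6@-43 h25:1.2@-41 h30:1.9@-39 h35:1.3@-35 h40:0.5@-32 h45:0.2@-28 h50:1.2@-26 h55:2.2@-25 h60:3.4@-23 h65:9.3@-30
```

Request:
carry_out(commands="-7.07 -8.67 4.67 0.064 0.167 -0.729 0;-7.07 -8.67 4.67 0.064 0.167 -0.729 0;-7.07 -8.67 4.67 0.064 0.167 -0.729 0;-7.07 -8.67 4.67 0.064 0.167 -0.729 0;-7.07 -8.67 4.67 0.064 0.167 -0.729 0;-7.07 -8.67 4.67 0.064 0.167 -0.729 0;-7.07 -8.67 4.67 0.064 0.167 -0.729 0;-7.07 -8.67 4.67 0.064 0.167 -0.729 0;-7.07 -8.67 4.67 0.064 0.167 -0.729 0;-7.07 -8.67 4.67 0.064 0.167 -0.729 0")

```text
time_s: 0.98
tcp_pos: [0.4632, -0.0705, 0.192]
tool_rot: [-1.217, -2.72, -0.106]
contact_force: [-0.4, 0.8, 0.2]
width: 1.0
```

```bash
python3 - <<'E'
from k import *;from h import *
from workcell import env
M=applyrow(-7.07,-8.67,4.67,0.064,0.167,-0.729)
st=env.sense();print(M[:3,3],Ro.from_matrix(M[:3,:3]).as_rotvec(),st["tcp_pos"],st["tool_rot"])
c=env.read_camera("wrist");cv2.imwrite("pics/c_w.png",c["img"]);np.savez("c_w.npz",**c)
c=env.read_camera("scene");cv2.imwrite("pics/c_s.png",c["img"][170:300,260:420].repeat(4,0).repeat(4,1))
E
```

```text
[ 0.4633 -0.0707  0.1923] [-1.21498407 -2.72105784 -0.10639616] [ 0.46319682 -0.07054036  0.1919934 ] [-1.21654867 -2.72041896 -0.10620221]
```

View pics/c_w.png

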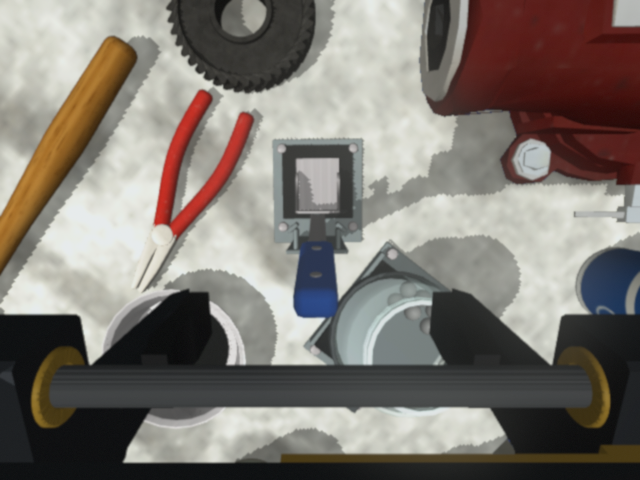

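View pics/c_s.png

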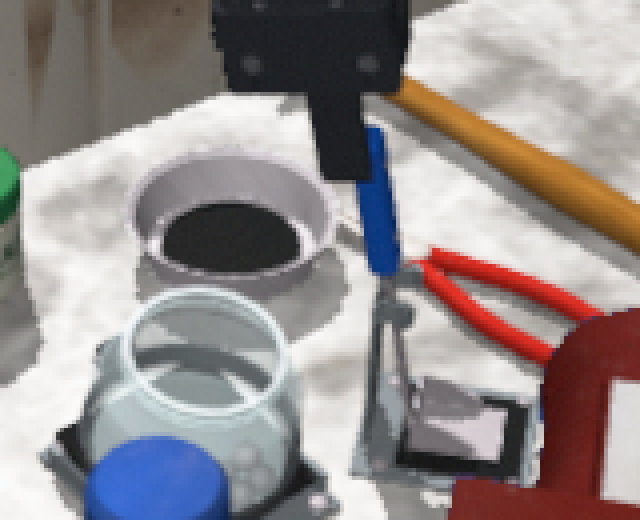

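```bash
python3 - <<'E'
from h import *
im=cv2.imread("pics/c_w.png");cv2.imwrite("pics/c_w2.png",cv2.resize(im[120:330,240:400],None,fx=4.5,fy=2.85*1,interpolation=cv2.INTER_CUBIC))
c=cv2.resize(im[125:325,260:380],None,fx=3,fy=3,interpolation=cv2.INTER_CUBIC);cv2.imwrite("pics/c_w3.png",c)
h=cv2.cvtColor(im,cv2.COLOR_BGR2HSV);m=(h[...,0]>100)&(h[...,0]<130)&(h[...,1]>120);m[:235]=0;m[320:]=0;m[:,:280]=0;m[:,350:]=0
for v in range(245,316,10):
    u=np.nonzero(m[v])[0];print(v,u.min(),u.max(),(u.min()+u.max())/2)
E
```

```text
245 303 304 303.5
255 301 301 301.0Traceback (most recent call last):
  File "<stdin>", line 6, in <module>
    return umr_minimum(a, axis, None, out, keepdims, initial, where)
ValueError: zero-size array to reduction operation minimum which has no identity
```

View pics/c_w3.png

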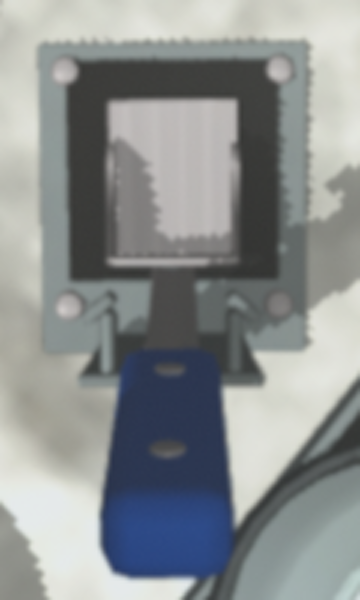

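```bash
python3 - <<'E'
from h import *;from k import *
c=load("c_w.npz")
D2=D_REST.copy();D2[:3,3]-=.0021*D2[:3,1]
R2=REST.copy();R2[:3,3]-=.0021*R2[:3,1]
P=lambda M,x:((proj(c,(M@np.r_[np.array(x)/1000,1])[:3])-[260,125])*3).round(0)
print("lip",P(D2,(-22,0,2)),"base",P(R2,(-44,-38,3)),P(R2,(-44,38,3)),P(R2,(44,38,3)),P(R2,(44,-38,3)),"top",P(D2,(22.5+30.6-7,0,176*c10 if 0 else 175)),"plate top",P(R2,(40,-20,97)),P(R2,(40,20,97)))
E
```

```text
lip [170.  98.] base [35. 40.] [306.  39.] [303. 351.] [ 39. 352.] top [161. 465.] plate top [ 72. 382.] [263. 382.]
```

```bash
sed -i 's/^D_REST=/REST[:3,3]-=.0015*REST[:3,1]\nD_REST=/' k.py; python3 - <<'E'
from k import *
print(row(rel(D_REST@DT),0), (D_REST@DT)[:3,3])
E
```

```text
0.00 -0.15 6.81 -0.000 -0.000 -0.000 0 [ 0.45426303 -0.06287927  0.12528865]
```

Request:
carry_out(commands="0 -0.15 2.3 0 0 0 0;0 -0.15 4.6 0 0 0 0;0 -0.15 6.8 0 0 0 0;0 -0.15 6.8 0 0 0 0;0 -0.15 6.8 0 0 0 0;0 -0.15 6.8 0 0 0 255;0 -0.15 6.8 0 0 0 255;0 -0.15 6.8 0 0 0 255;0 -0.15 6.8 0 0 0 255;0 -0.15 6.8 0 0 0 255;0 -0.15 6.8 0 0 0 255;0 -0.15 6.8 0 0 0 255;0 -0.15 6.8 0 0 0 255;0 -0.15 6.8 0 0 0 255;0 -0.15 6.8 0 0 0 255;0 -0.15 6.8 0 0 0 255;0 -0.15 6.8 0 0 0 255", force=45)

```text
time_s: 2.5
tcp_pos: [0.4542, -0.0629, 0.1251]
tool_rot: [-1.215, -2.721, -0.106]
contact_force: [0.4, -0.5, -1.0]
width: 0.228
```

Request:
carry_out(commands="0.17 0 -0.98 0 0 0 255;0.52 0 -2.95 0 0 0 255;1.04 0 -5.91 0 0 0 255;1.65 0 -9.4 0 0 0 255;2.26 0 -12.8 0 0 0 255;2.26 0 -12.8 0 0 0 255;2.26 0 -12.8 0 0 0 255;2.26 0 -12.8 0 0 0 255")

```text
time_s: 3.17
tcp_pos: [0.4538, -0.0627, 0.254]
tool_rot: [-1.214, -2.719, -0.106]
contact_force: [0.7, -0.5, -2.0]
width: 0.225
```

```bash
python3 - <<'E'
from k import *;from h import *
from workcell import env
applyrow(0,-.15,6.8,0,0,0);M=applyrow(2.26,0,-12.8,0,0,0)
st=env.sense();print(M[:3,3],st["tcp_pos"],st["contact_force"],st["wrist_torque"])
c=env.read_camera("wrist");cv2.imwrite("pics/d_w.png",c["img"]);np.savez("d_w.npz",**c)
c=env.read_camera("scene");cv2.imwrite("pics/d_s.png",c["img"][130:300,240:440].repeat(3,0).repeat(3,1))
E
```

```text
[ 0.45430049 -0.06290055  0.25531736] [ 0.45383453 -0.06269606  0.25402108] [ 0.72512211 -0.53899809 -1.97361021] [-0.0649599  -0.15144776 -0.03432268]
```

View pics/d_w.png

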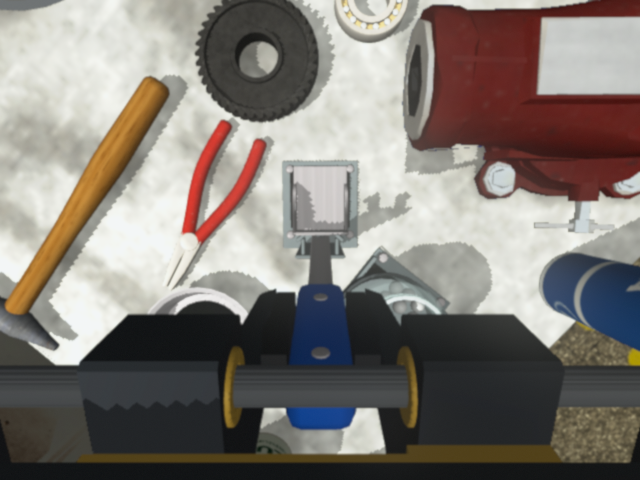

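View pics/d_s.png

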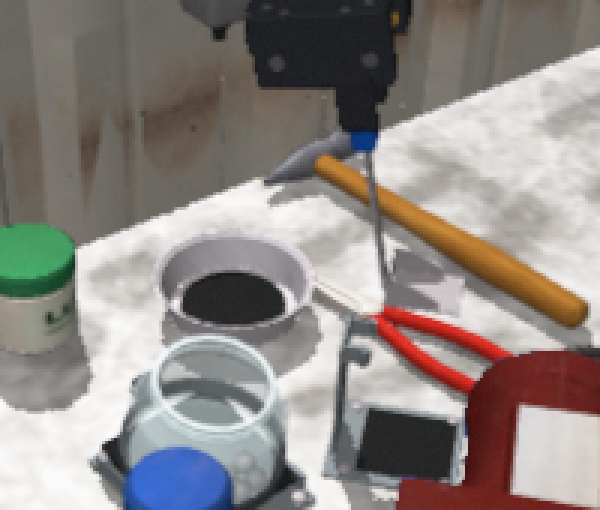

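```bash
python3 - <<'E'
from k import *;from h import *
w=load("d_w.npz");im=w["img"]
cr=cv2.resize(im[145:255,270:370],None,fx=5,fy=5,interpolation=cv2.INTER_CUBIC)
from workcell import env
st=env.sense();TW=T(Ro.from_rotvec(st["tool_rot"]).as_matrix(),st["tcp_pos"]);D=TW@np.linalg.inv(DT)
for x in [(-22,-18,2),(-22,18,2),(22,-18,15),(22,18,15),(23,0,18)]:
    p=((proj(w,(D@np.r_[np.array(x)/1000,1])[:3])-[270,145])*5);print(x,p.round(0));cv2.circle(cr,tuple(int(a) for a in p),3,(0,0,255),-1)
cv2.imwrite("pics/d_w2.png",cr)
for u,v in [(320,175),(320,190)]: 
    p=dep(w,u,v);print((np.linalg.inv(D)@np.r_[p,1])[:3]*1000)
E
```

```text
(-22, -18, 2) [112. 100.]
(-22, 18, 2) [379. 100.]
(22, -18, 15) [108. 434.]
(22, 18, 15) [383. 434.]
(23, 0, 18) [245. 444.]
[-15.38037062   0.63057532   1.19337414]
[-5.28945988  0.61847518  2.30169055]
```

View pics/d_w2.png

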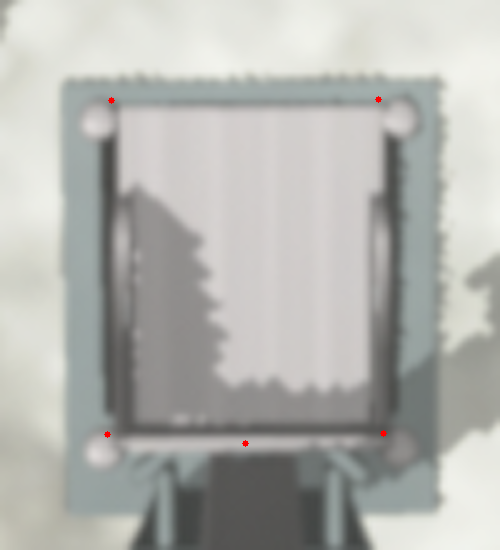

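```bash
python3 - <<'E'
from k import *
G=dip(-22,115,15)@DT
print(row(rel(G),255));print(G[:3,3], (dip(-22,115,15)@[-.022,0,0,1])[:3])
E
```

```text
-5.05 8.17 -2.56 0.030 -0.419 0.701 255
[ 0.55132491 -0.04866796  0.27174914] [ 0.55098935 -0.03905865  0.13454167]
```

Request:
carry_out(commands="-5.05 8.17 -2.56 0.03 -0.419 0.701 255;-5.05 8.17 -2.56 0.03 -0.419 0.701 255;-5.05 8.17 -2.56 0.03 -0.419 0.701 255;-5.05 8.17 -2.56 0.03 -0.419 0.701 255;-5.05 8.17 -2.56 0.03 -0.419 0.701 255;-5.05 8.17 -2.56 0.03 -0.419 0.701 255;-5.05 8.17 -2.56 0.03 -0.419 0.701 255;-5.05 8.17 -2.56 0.03 -0.419 0.701 255;-5.05 8.17 -2.56 0.03 -0.419 0.701 255;-5.05 8.17 -2.56 0.03 -0.419 0.701 255;-5.05 8.17 -2.56 0.03 -0.419 0.701 255")

```text
time_s: 4.18
tcp_pos: [0.5513, -0.0491, 0.2711]
tool_rot: [2.043, 2.117, -0.269]
contact_force: [0.2, 0.8, -1.6]
width: 0.223
```

```bash
python3 - <<'E'
from k import *;from h import *
from workcell import env
M=applyrow(-5.05,8.17,-2.56,0.03,-0.419,0.701)
st=env.sense();print(M[:3,3],st["tcp_pos"],Ro.from_matrix(M[:3,:3]).as_rotvec(),st["tool_rot"],st["contact_force"],st["time_s"])
c=env.read_camera("wrist");cv2.imwrite("pics/e_w.png",c["img"]);np.savez("e_w.npz",**c)
c=env.read_camera("scene");cv2.imwrite("pics/e_s.png",c["img"][130:300,240:440].repeat(3,0).repeat(3,1));np.savez("e_s.npz",**c)
E
```

```text
[ 0.5513033  -0.0487051   0.27173206] [ 0.55126785 -0.04913193  0.27111895] [ 2.04329015  2.11522104 -0.26862384] [ 2.04349126  2.11679977 -0.26869227] [ 0.17402344  0.77202592 -1.56437418] 4.1833
```

View pics/e_w.png

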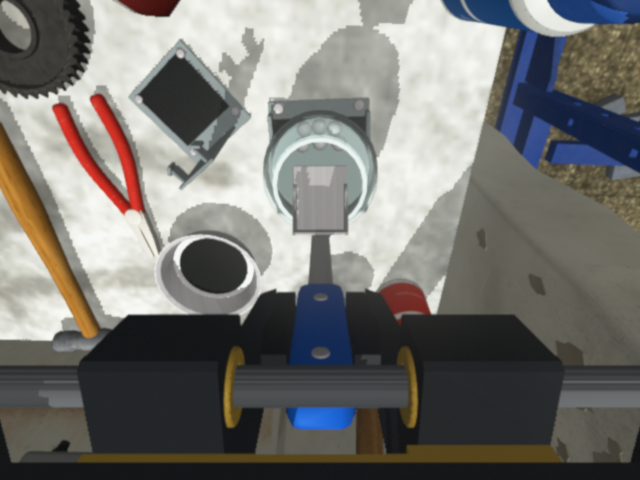

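View pics/e_s.png

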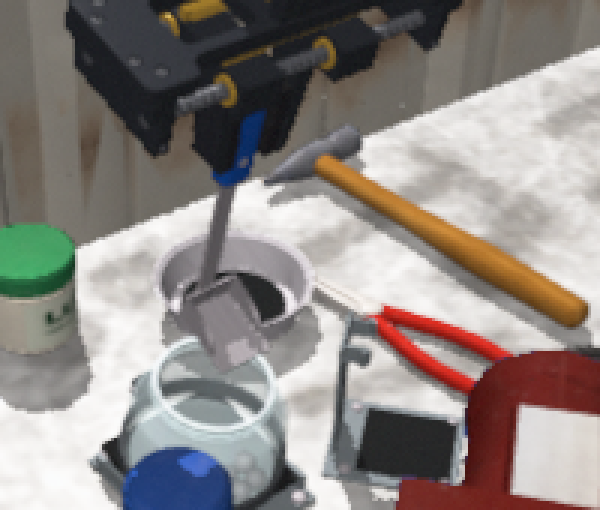

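```bash
python3 - <<'E'
from k import *;from h import *
from scipy.optimize import least_squares
c=load("e_w.npz");Q=[]
a=RJ[:,2]
for v in range(125,240):
    for u in range(255,390):
        p=dep(c,u,v)
        if abs((p-MOUTH)@a)<.003 and np.linalg.norm(p-MOUTH)<.045 and np.linalg.norm(p-MOUTH)>.028: Q.append(p)
Q=np.array(Q);L=(Q-FLOOR[:3,3])@RJ
f=lambda p:np.hypot(L[:,0]-p[0],L[:,1]-p[1])-p[2]
r=least_squares(f,[0,0,.034],loss="soft_l1",f_scale=.001);print(len(L),r.x*1000,L[:,2].mean(),f(r.x).std())
im=c["img"];cr=cv2.resize(im[85:245,245:395],None,fx=3.7,fy=3.7,interpolation=cv2.INTER_CUBIC)
for th in np.linspace(0,6.28,24):
    for rr,hh in ((33,73),(46,0)):
        p=(FLOOR@[rr/1000*np.cos(th),rr/1000*np.sin(th),hh/1000,1])[:3];q=(proj(c,p)-[245,85])*3.7;cv2.circle(cr,tuple(int(x) for x in q),2,(0,0,255),-1)
for x,y in [(-60,-48),(-60,48)]:
    p=np.r_[0,0,.004];o=FLOOR[:3,3]
    print()
cv2.imwrite("pics/e2.png",cr)
E
```

```text
1070 [2.01509171e-02 2.39314173e-01 3.56286023e+01] 0.07242894597723518 0.0010895391726284617
```

View pics/e2.png

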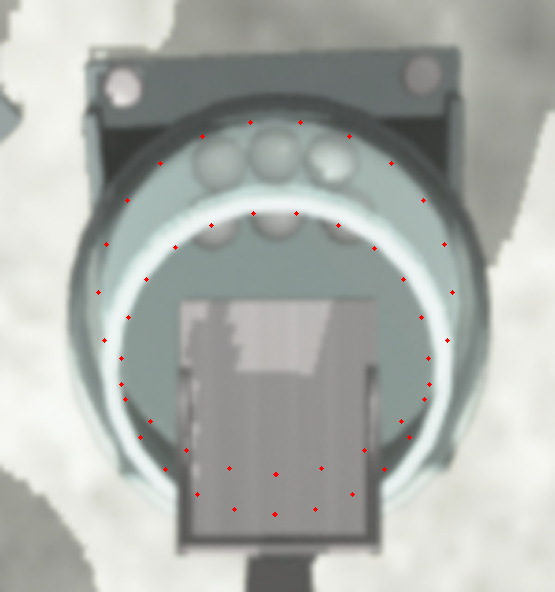

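```bash
python3 - <<'E'
from k import *;from h import *
c=load("e_w.npz")
for b in [(220,165),(277,155),(330,160),(212,228),(277,218),(347,222)]:
    o,d=ray(c,245+b[0]/3.7,85+b[1]/3.7);n=RJ[:,2];P0=FLOOR[:3,3]+.007*n
    p=o+d*(((P0-o)@n)/(d@n));print(((p-FLOOR[:3,3])@RJ*1000).round(1))
for w in [(-20,80,15),(-20,62,15),(-19,45,15),(-17,30,15),(-14,15,15),(-12,5,15),(-12,2,15),(-12,1,15)]:
    print(w,clear(dip(*w))[0].round(1), row(rel(dip(*w)@DT),255))
E
```

```text
[-35.9 -13.7   7. ]
[-38.3   0.4   7. ]
[-37.1  13.5   7. ]
[-20.6 -16.    7. ]
[-23.1   0.4   7. ]
[-22.1  17.9   7. ]Traceback (most recent call last):
  File "<stdin>", line 7, in <module>
AttributeError: 'int' object has no attribute 'round'
```

```bash
python3 - <<'E'
from k import *;from h import *
for w in [(-20,80,15),(-20,62,15),(-18,45,15),(-15,30,15),(-12,15,15),(-11,7,15),(-11,5,15),(-11,2,15)]:
    print(w,round(clear(dip(*w))[0],1),clear(dip(*w))[2], row(rel(dip(*w)@DT),255))
E
```

```text
(-20, 80, 15) 99 None 0.11 0.00 3.50 0.000 0.000 -0.000 255
(-20, 62, 15) 3.4 [ 23. -18.  74.] 0.27 0.00 5.29 0.000 0.000 -0.000 255
(-18, 45, 15) 3.7 [ 23. -18.  65.] 0.22 -0.00 7.01 0.000 0.000 -0.000 255
(-15, 30, 15) 5.2 [27. -6. 64.] 0.05 -0.00 8.53 0.000 0.000 -0.000 255
(-12, 15, 15) 3.5 [29. -6. 64.] -0.12 -0.00 10.05 0.000 0.000 -0.000 255
(-11, 7, 15) 3.1 [29. -6. 62.] -0.15 -0.00 10.85 0.000 0.000 -0.000 255
(-11, 5, 15) 3.3 [29. -6. 63.] -0.13 -0.00 11.05 0.000 0.000 -0.000 255
(-11, 2, 15) 3.6 [29. -6. 63.] -0.11 -0.00 11.35 0.000 0.000 -0.000 255
```

Request:
carry_out(commands="0.1 0 1.2 0 0 0 255;0.15 0 2.4 0 0 0 255;0.2 0 3.5 0 0 0 255;0.25 0 4.4 0 0 0 255;0.3 0 5.3 0 0 0 255;0.3 0 6.2 0 0 0 255;0.25 0 7.0 0 0 0 255;0.2 0 7.8 0 0 0 255;0.1 0 8.5 0 0 0 255;0.05 0 9.2 0 0 0 255;-0.05 0 9.8 0 0 0 255;-0.1 0 10.3 0 0 0 255;-0.1 0 10.8 0 0 0 255;-0.1 0 10.8 0 0 0 255;-0.1 0 10.8 0 0 0 255")

```text
time_s: 5.53
tcp_pos: [0.5523, -0.0776, 0.1673]
tool_rot: [2.043, 2.115, -0.269]
contact_force: [0.2, 0.6, -0.8]
width: 0.226
```

```bash
cat > look.py <<'E'
import sys
from k import *;from h import *
from workcell import env
def look(tag,box=(85,265,220,420),f=3.7):
    st=env.sense();M=cmd();TW=T(Ro.from_rotvec(st["tool_rot"]).as_matrix(),st["tcp_pos"])
    D=np.linalg.inv(FLOOR)@TW@np.linalg.inv(DT);l=(D@[-.022,0,0,1])[:3]*1000
    phi=np.degrees(np.arctan2(-D[2,0]*-1,D[0,0]))
    print("t",st["time_s"],"err mm",((st["tcp_pos"]-M[:3,3])*1000).round(1),"F",st["contact_force"].round(1),"Tq",st["wrist_torque"].round(2),"lip",l.round(1),"phi",round(phi,1))
    for n in ("wrist","scene"):
        c=env.read_camera(n);np.savez(f"{tag}_{n}.npz",**c)
        b=box if n=="wrist" else (195,295,260,370)
        ff=f if n=="wrist" else 5
        cv2.imwrite(f"pics/{tag}_{n}.png",cv2.resize(c["img"][b[0]:b[1],b[2]:b[3]],None,fx=ff,fy=ff,interpolation=cv2.INTER_CUBIC))
if __name__=="__main__":
    a=[float(x) for x in sys.argv[2:8]]
    if a: applyrow(*a)
    look(sys.argv[1])
E
python3 look.py f1 -0.1 0 10.8 0 0 0
```

```text
t 5.5333 err mm [-0.  -0.  -0.4] F [ 0.2  0.6 -0.8] Tq [ 0.16 -0.02 -0.01] lip [-11.6   0.    7.1] phi 15.0
```

View pics/f1_wrist.png

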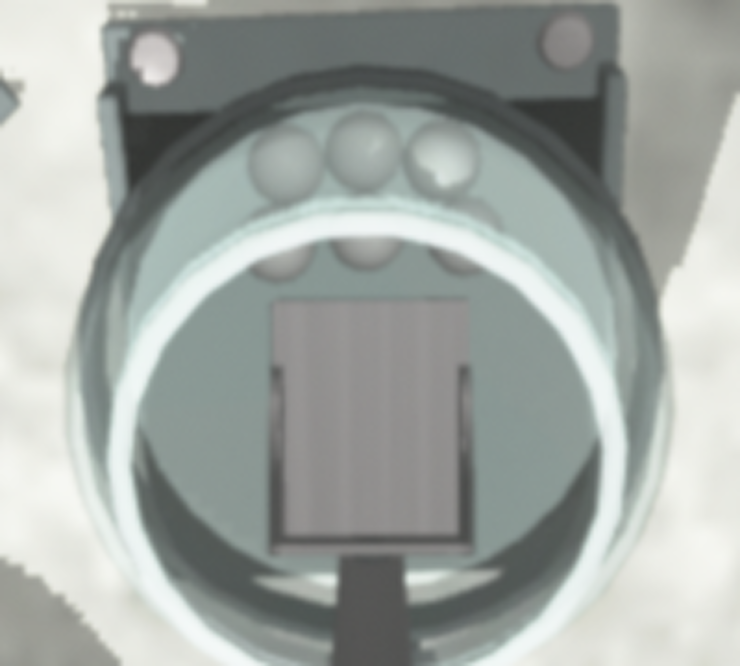

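View pics/f1_scene.png

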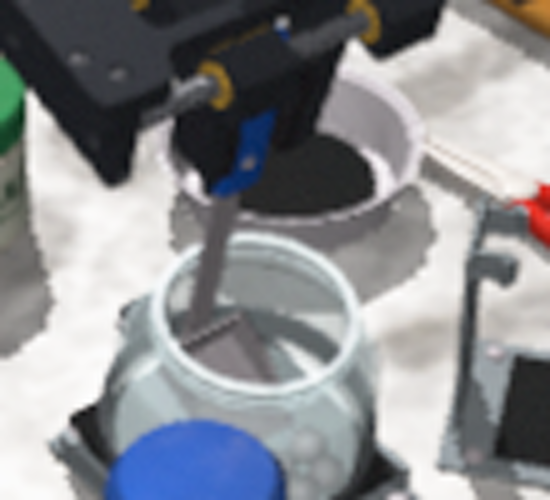

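Request:
carry_out(commands="0.01 0 0.15 0 0 0 255;0.02 0 0.3 0 0 0 255;0.03 0 0.4 0 0 0 255;0.03 0 0.4 0 0 0 255;0.03 0 0.4 0 0 0 255")

```text
time_s: 6.05
tcp_pos: [0.5523, -0.0783, 0.1634]
tool_rot: [2.043, 2.115, -0.269]
contact_force: [-0.2, -0.4, -1.0]
width: 0.221
```

Request:
carry_out(commands="0.01 0 0.05 0 0 0 255;0.01 0 0.1 0 0 0 255;0.01 0 0.1 0 0 0 255")

```text
time_s: 6.3
tcp_pos: [0.5523, -0.0785, 0.1624]
tool_rot: [2.043, 2.115, -0.269]
contact_force: [0.2, -0.1, -0.8]
width: 0.225
```

Request:
carry_out(commands="0.01 0 0.05 0 0 0 255;0.01 0 0.1 0 0 0 255;0.01 0 0.1 0 0 0 255")

```text
time_s: 6.55
tcp_pos: [0.5523, -0.0787, 0.1614]
tool_rot: [2.043, 2.115, -0.269]
contact_force: [-0.0, -0.1, -1.1]
width: 0.219
```

Lip now about 1 mm over the floor by estimate; half-millimetre steps.

Request:
carry_out(commands="0 0 0.05 0 0 0 255;0 0 0.05 0 0 0 255;0 0 0.05 0 0 0 255")

```text
time_s: 6.8
tcp_pos: [0.5524, -0.0788, 0.161]
tool_rot: [2.043, 2.115, -0.269]
contact_force: [0.5, -0.1, -0.4]
width: 0.224
```

Request:
carry_out(commands="0.01 0 0.05 0 0 0 255;0.01 0 0.05 0 0 0 255;0.01 0 0.05 0 0 0 255")

```text
time_s: 7.05
tcp_pos: [0.5524, -0.0788, 0.1605]
tool_rot: [2.043, 2.115, -0.269]
contact_force: [-0.4, -1.5, -0.5]
width: 0.224
```

Request:
carry_out(commands="0 0 0.05 0 0 0 255;0 0 0.05 0 0 0 255;0 0 0.05 0 0 0 255")

```text
time_s: 7.3
tcp_pos: [0.5524, -0.079, 0.16]
tool_rot: [2.043, 2.115, -0.269]
contact_force: [-0.4, 0.0, -0.9]
width: 0.219
```

```bash
python3 - <<'E'
from k import *
for r in [(.03,0,.4),(.01,0,.1),(.01,0,.1),(0,0,.05),(.01,0,.05),(0,0,.05)]: applyrow(*r,0,0,0)
E
python3 look.py f2
```

```text
t 7.3 err mm [-0.  -0.  -0.3] F [-0.4  0.  -0.9] Tq [ 0.21  0.01 -0.01] lip [-11.5   0.   -0.3] phi 15.0
```

Request:
carry_out(commands="0 0 0.05 0 0 0 255;0 0 0.05 0 0 0 255;0 0 0.05 0 0 0 255")

```text
time_s: 7.65
tcp_pos: [0.5524, -0.0791, 0.1595]
tool_rot: [2.043, 2.115, -0.269]
contact_force: [0.3, 0.2, -1.3]
width: 0.222
```

Request:
carry_out(commands="0.01 0 0.05 0 0 0 255;0.01 0 0.05 0 0 0 255;0.01 0 0.05 0 0 0 255")

```text
time_s: 7.9
tcp_pos: [0.5524, -0.0791, 0.1591]
tool_rot: [2.043, 2.115, -0.269]
contact_force: [-0.5, 0.9, 1.1]
width: 0.218
```

```bash
python3 - <<'E'
from k import *
for r in [(0,0,.05),(.01,0,.05)]: applyrow(*r,0,0,0)
E
python3 look.py f3
```

```text
t 7.9 err mm [ 0.  -0.  -0.2] F [-0.5  0.9  1.1] Tq [ 0.2  -0.   -0.02] lip [-11.5   0.1  -1.2] phi 15.0
```

View pics/f3_wrist.png

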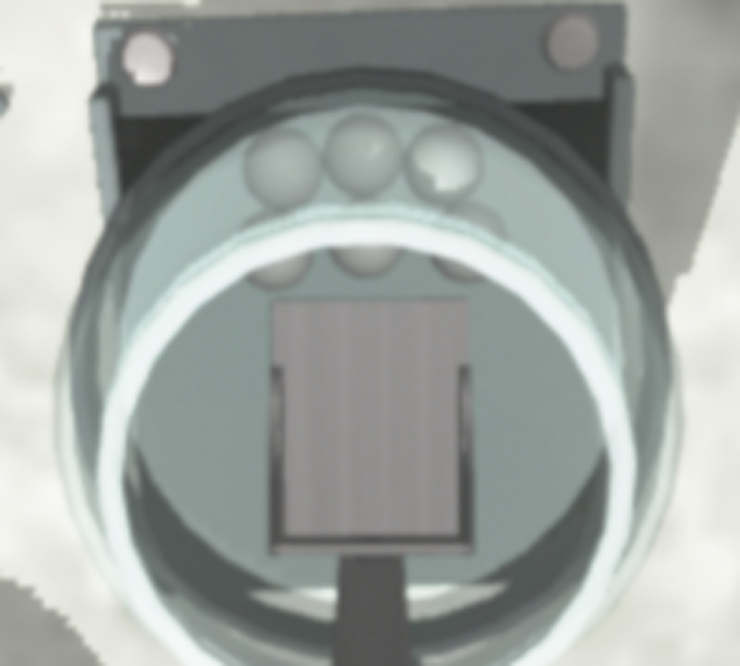

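```bash
sed -i 's/^FLOOR=T(RJ,MOUTH-.073\*RJ\[:,2\])/FLOOR=T(RJ,MOUTH-.0741*RJ[:,2])/' k.py; python3 - <<'E'
from k import *;from h import *
for w in [(-14,.3,14),(-17,.3,13),(-20,.3,12),(-23,.3,11),(-26,.3,10),(-29,.3,8)]:
    print(w,round(clear(dip(*w))[0],1), row(rel(dip(*w)@DT),255))
E
```

```text
(-14, 0.3, 14) 5.7 0.02 -0.00 0.03 0.000 0.018 -0.000 255
(-17, 0.3, 13) 7.5 0.09 -0.00 0.09 0.000 0.035 -0.000 255
(-20, 0.3, 12) 9.4 0.17 -0.00 0.15 0.000 0.052 -0.000 255
(-23, 0.3, 11) 11.3 0.25 -0.00 0.22 0.000 0.070 -0.000 255
(-26, 0.3, 10) 13.1 0.33 -0.00 0.29 0.000 0.087 -0.000 255
(-29, 0.3, 8) 11.6 0.19 -0.00 0.47 0.000 0.122 -0.000 255
```

Request:
carry_out(commands="0.01 0 0.02 0 0.009 0 255;0.02 0 0.03 0 0.018 0 255;0.06 0 0.06 0 0.026 0 255;0.09 0 0.09 0 0.035 0 255;0.13 0 0.12 0 0.044 0 255;0.17 0 0.15 0 0.052 0 255;0.21 0 0.18 0 0.061 0 255;0.25 0 0.22 0 0.07 0 255;0.29 0 0.25 0 0.078 0 255;0.33 0 0.29 0 0.087 0 255;0.33 0 0.29 0 0.087 0 255;0.33 0 0.29 0 0.087 0 255")

```text
time_s: 9.0
tcp_pos: [0.5523, -0.0768, 0.1553]
tool_rot: [2.092, 2.165, -0.183]
contact_force: [-0.2, -0.7, -1.8]
width: 0.221
```

```bash
python3 look.py f4 .33 0 .29 0 .087 0
```

```text
t 9.0 err mm [-0.  -0.1 -0.3] F [-0.2 -0.7 -1.8] Tq [0.2  0.02 0.08] lip [-26.   0.  -0.] phi 10.0
```

View pics/f4_wrist.png

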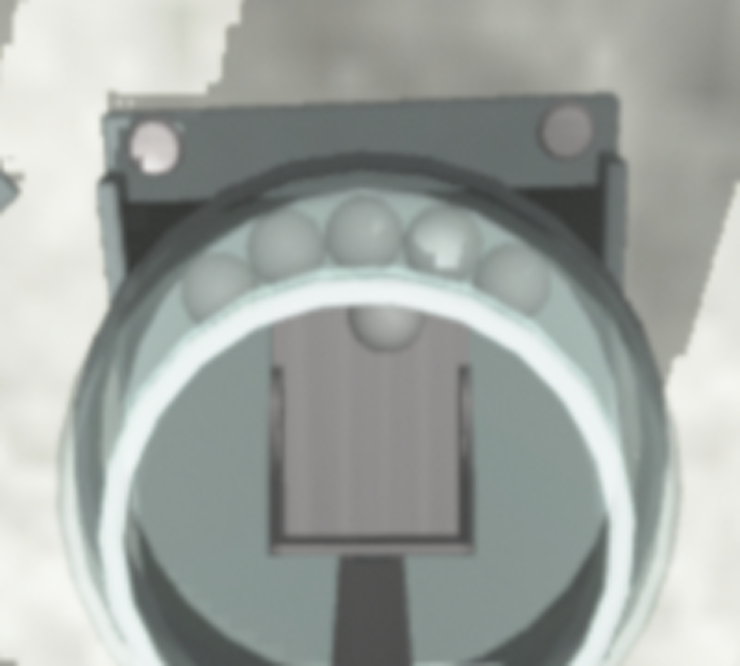

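View pics/f4_scene.png

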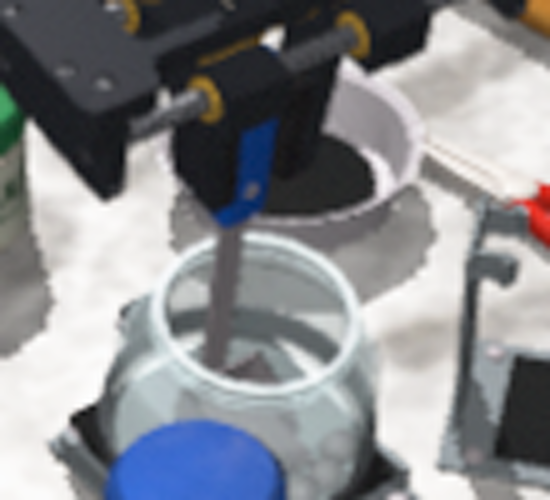

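```bash
python3 - <<'E'
from k import *;from h import *
for w in [(-29,.3,8),(-32,.3,7),(-35,.3,5),(-38,.3,4),(-40,.4,3),(-41,.4,3),(-42,.5,2)]:
    print(w,round(clear(dip(*w))[0],1), row(rel(dip(*w)@DT),255))
E
```

```text
(-29, 0.3, 8) 11.6 -0.16 -0.00 0.16 0.000 0.035 -0.000 255
(-32, 0.3, 7) 9.1 -0.08 -0.00 0.25 0.000 0.053 -0.000 255
(-35, 0.3, 5) 6.5 -0.22 -0.00 0.44 0.000 0.088 -0.000 255
(-38, 0.3, 4) 3.8 -0.14 -0.00 0.54 0.000 0.105 -0.000 255
(-40, 0.4, 3) 2.0 -0.16 -0.00 0.63 0.000 0.123 -0.000 255
(-41, 0.4, 3) 1.1 -0.06 -0.00 0.63 0.000 0.123 -0.000 255
(-42, 0.5, 2) 0.2 -0.17 -0.00 0.73 0.000 0.140 -0.000 255
```

Request:
carry_out(commands="-0.08 0 0.08 0 0.018 0 255;-0.16 0 0.16 0 0.035 0 255;-0.12 0 0.2 0 0.044 0 255;-0.08 0 0.25 0 0.053 0 255;-0.15 0 0.34 0 0.07 0 255;-0.22 0 0.44 0 0.088 0 255;-0.18 0 0.49 0 0.097 0 255;-0.14 0 0.54 0 0.105 0 255;-0.15 0 0.58 0 0.114 0 255;-0.16 0 0.63 0 0.123 0 255;-0.16 0 0.63 0 0.123 0 255;-0.16 0 0.63 0 0.123 0 255")

```text
time_s: 10.1
tcp_pos: [0.5524, -0.0794, 0.1494]
tool_rot: [2.156, 2.232, -0.055]
contact_force: [-0.2, -0.6, -1.9]
width: 0.225
```

```bash
python3 look.py f5 -.16 0 .63 0 .123 0
```

```text
t 10.1 err mm [-0.   0.  -0.3] F [-0.2 -0.6 -1.9] Tq [0.01 0.   0.  ] lip [-40.1   0.1   0.2] phi 3.0
```

View pics/f5_wrist.png

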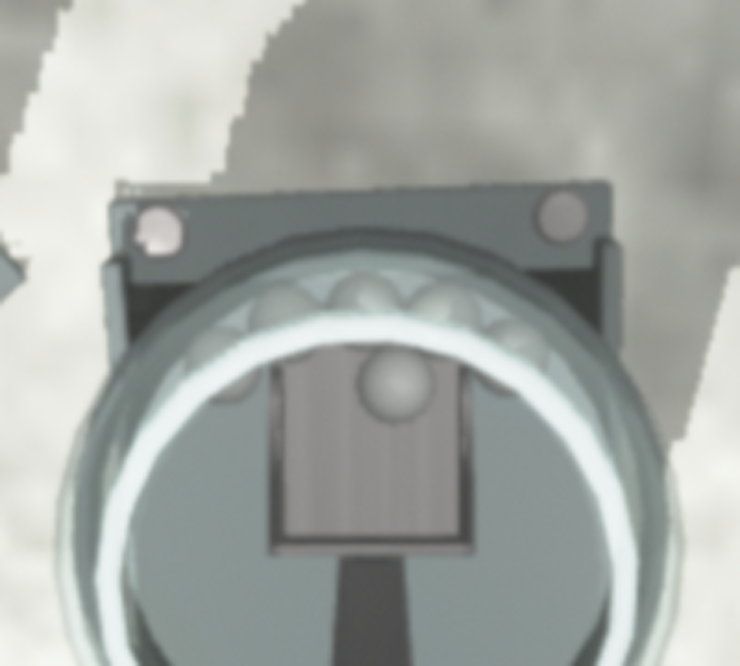

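View pics/f5_scene.png

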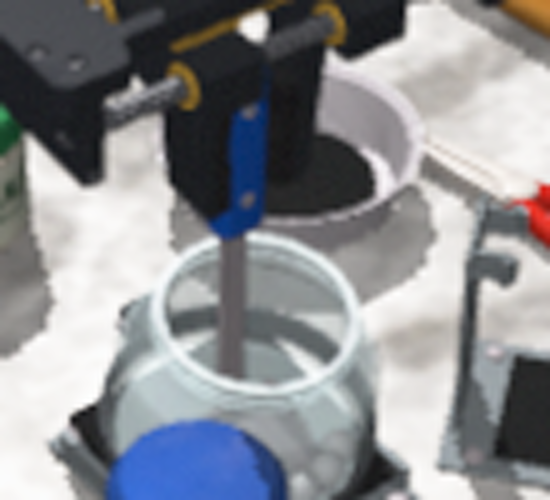

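```bash
python3 - <<'E'
from k import *;from h import *
def W(lx,hb,phi): return (lx,hb+45*np.sin(np.radians(max(0,-phi))),phi)
for w in [(-41,.4,3),(-41.3,.6,1),W(-41,.8,-2),W(-41,1,-4),W(-41,1.5,-6),W(-41,2,-8),W(-40.5,3,-10),W(-40,7,-11),W(-40,11,-12),W(-39,15,-12)]:
    cl=clear(dip(*w));print(np.round(w,1),round(cl[0],1),cl[2], row(rel(dip(*w)@DT),255))
E
```

```text
[-41.    0.4   3. ] 1.1 [-41. -18.   2.] 0.10 -0.00 0.01 0.000 -0.000 -0.000 255
[-41.3   0.6   1. ] 0.9 [-41. -18.   3.] -0.32 -0.00 0.16 0.000 0.034 -0.000 255
[-41.    2.4  -2. ] 1.2 [-41. -18.   2.] -0.99 -0.00 0.26 0.000 0.087 -0.000 255
[-41.    4.1  -4. ] 1.2 [-41. -18.   4.] -1.40 -0.00 0.28 0.000 0.122 -0.000 255
[-41.    6.2  -6. ] 1.2 [-41. -18.   6.] -1.81 -0.00 0.30 0.000 0.157 -0.000 255
[-41.    8.3  -8. ] 1.2 [-41. -18.   8.] -2.20 -0.00 0.33 0.000 0.192 -0.000 255
[-40.5  10.8 -10. ] 1.7 [-41. -18.  11.] -2.63 -0.00 0.31 0.000 0.226 -0.000 255
[-40.   15.6 -11. ] 1.3 [31. -6. 75.] -2.82 -0.00 -0.04 0.000 0.244 -0.000 255
[-40.   20.4 -12. ] 2.1 [-40. -18.  20.] -2.97 -0.00 -0.38 0.000 0.261 -0.000 255
[-39.   24.4 -12. ] 2.6 [30. -6. 75.] -3.02 -0.00 -0.79 0.000 0.261 -0.000 255
```

Request:
carry_out(commands="0.1 0 0.01 0 0 0 255;0.1 0 0.01 0 0 0 255;-0.32 0 0.16 0 0.034 0 255;-0.65 0 0.21 0 0.06 0 255;-0.99 0 0.26 0 0.087 0 255;-1.2 0 0.27 0 0.104 0 255;-1.4 0 0.28 0 0.122 0 255;-1.6 0 0.29 0 0.14 0 255;-1.81 0 0.3 0 0.157 0 255;-2 0 0.32 0 0.174 0 255;-2.2 0 0.33 0 0.192 0 255;-2.42 0 0.32 0 0.209 0 255;-2.63 0 0.31 0 0.226 0 255;-2.63 0 0.31 0 0.226 0 255;-2.63 0 0.31 0 0.226 0 255")

```text
time_s: 11.45
tcp_pos: [0.5533, -0.1061, 0.1476]
tool_rot: [-2.092, -2.165, -0.183]
contact_force: [1.2, -0.7, -1.7]
width: 0.221
```

```bash
python3 look.py f6 -2.63 0 .31 0 .226 0
```

```text
t 11.45 err mm [-0.  -0.3 -0.3] F [ 1.2 -0.7 -1.7] Tq [-0.1   0.03 -0.05] lip [-40.2   0.1  10.4] phi -10.0
```

View pics/f6_wrist.png

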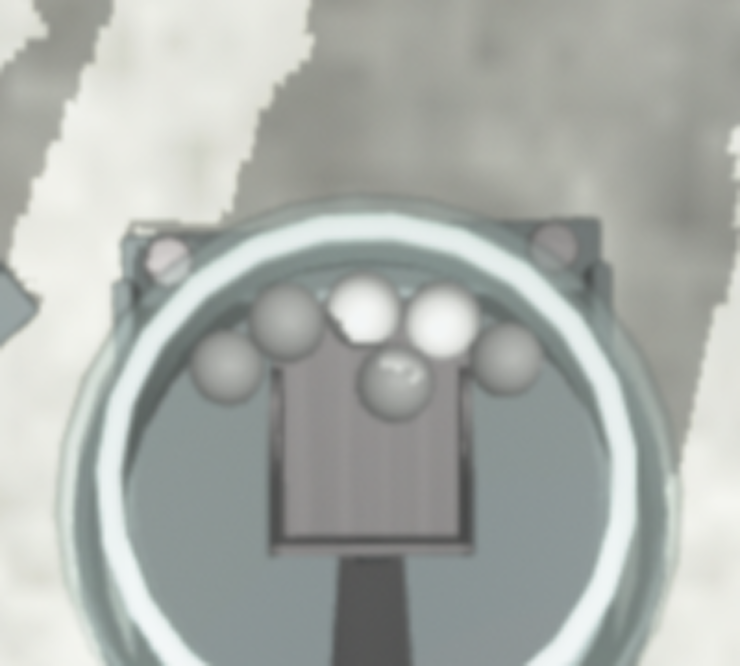

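View pics/f6_scene.png

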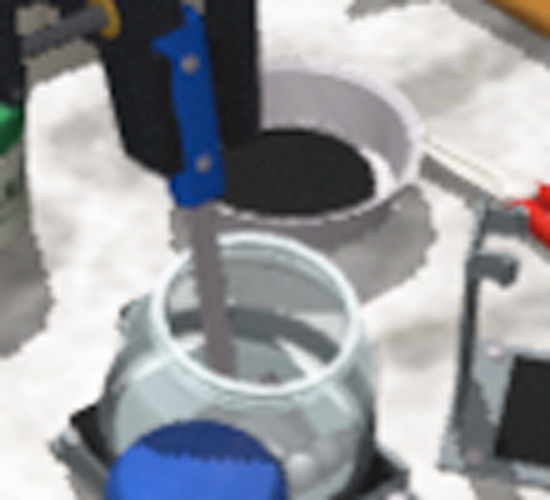

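```bash
python3 - <<'E'
from k import *;from h import *
def W(lx,hb,phi): return (lx,hb+45*np.sin(np.radians(max(0,-phi))),phi)
for w in [W(-40,7,-11),W(-39.5,11,-11.5),W(-39,15,-12),W(-38.5,20,-13),W(-38.5,25,-14),W(-38,30,-16)]:
    cl=clear(dip(*w));print(np.round(w,1),round(cl[0],1),cl[2], row(rel(dip(*w)@DT),255))
E
```

```text
[-40.   15.6 -11. ] 1.3 [31. -6. 75.] -0.11 -0.00 -0.38 0.000 0.018 -0.000 255
[-39.5  20.  -11.5] 2.5 [30. -6. 74.] -0.12 -0.00 -0.77 0.000 0.027 -0.000 255
[-39.   24.4 -12. ] 2.6 [30. -6. 75.] -0.13 -0.00 -1.16 0.000 0.035 -0.000 255
[-38.5  30.1 -13. ] 3.5 [-39. -18.  30.] -0.20 -0.00 -1.63 0.000 0.053 -0.000 255
[-38.5  35.9 -14. ] 3.5 [-39. -18.  36.] -0.23 -0.00 -2.08 0.000 0.070 -0.000 255
[-38.   42.4 -16. ] 4.0 [-38. -18.  42.] -0.49 -0.00 -2.51 0.000 0.105 -0.000 255
```

Request:
carry_out(commands="-0.06 0 -0.19 0 0.009 0 255;-0.11 0 -0.38 0 0.018 0 255;-0.11 0 -0.57 0 0.022 0 255;-0.12 0 -0.77 0 0.027 0 255;-0.12 0 -0.97 0 0.031 0 255;-0.13 0 -1.16 0 0.035 0 255;-0.17 0 -1.4 0 0.044 0 255;-0.2 0 -1.63 0 0.053 0 255;-0.21 0 -1.86 0 0.061 0 255;-0.23 0 -2.08 0 0.07 0 255;-0.36 0 -2.3 0 0.087 0 255;-0.49 0 -2.51 0 0.105 0 255;-0.49 0 -2.51 0 0.105 0 255;-0.49 0 -2.51 0 0.105 0 255;-0.49 0 -2.51 0 0.105 0 255;-0.49 0 -2.51 0 0.105 0 255;-0.49 0 -2.51 0 0.105 0 255")

```text
time_s: 12.97
tcp_pos: [0.5536, -0.1148, 0.1715]
tool_rot: [-2.034, -2.106, -0.286]
contact_force: [0.6, 0.4, -1.8]
width: 0.224
```

```bash
python3 look.py f7 -.49 0 -2.51 0 .105 0
```

```text
t 12.9667 err mm [-0.   0.2 -0.3] F [ 0.6  0.4 -1.8] Tq [-0.23  0.02 -0.01] lip [-38.2   0.   42.1] phi -16.0
```

View pics/f7_wrist.png

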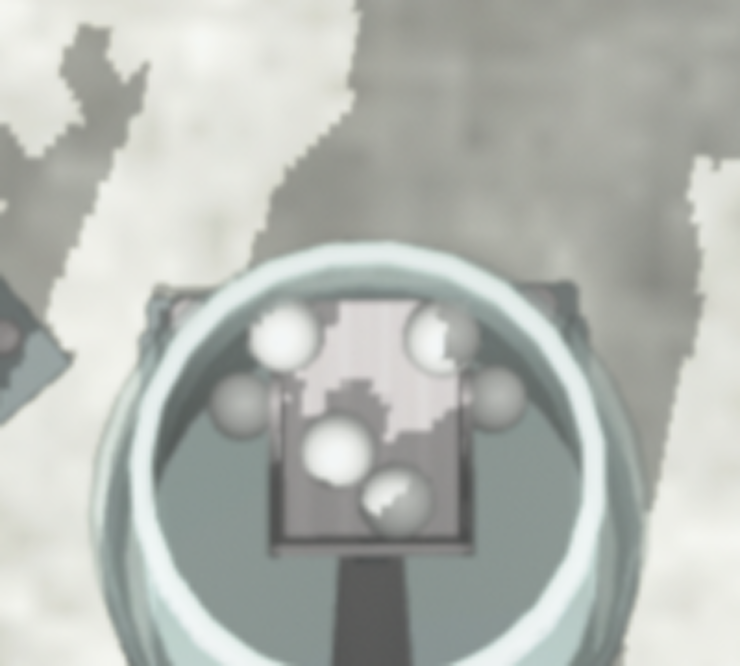

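View pics/f7_scene.png

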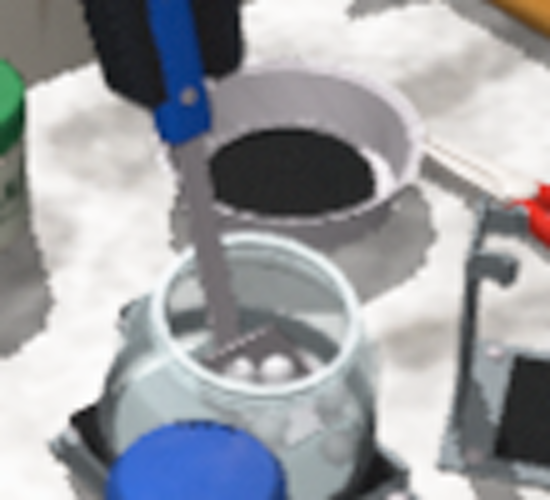

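Request:
carry_out(commands="0.15 0 0 0 0 0 255;-0.1 0 0 0 0 0 255;0.15 0 0 0 0 0 255;-0.1 0 0 0 0 0 255;0.15 0 0 0 0 0 255;-0.1 0 0 0 0 0 255;0 0 0 0 0 0 255;0 0 0 0 0 0 255;0 0 0 0 0 0 255;0 0 0 0 0 0 255;0 0 0 0 0 0 255")

```text
time_s: 13.98
tcp_pos: [0.5536, -0.1149, 0.1716]
tool_rot: [-2.034, -2.106, -0.286]
contact_force: [0.1, -0.2, -2.2]
width: 0.224
```

```bash
python3 look.py f8
```

```text
t 13.9833 err mm [-0.   0.  -0.2] F [ 0.1 -0.2 -2.2] Tq [-0.22  0.01  0.08] lip [-38.1   0.1  42.2] phi -16.0
```

View pics/f8_wrist.png

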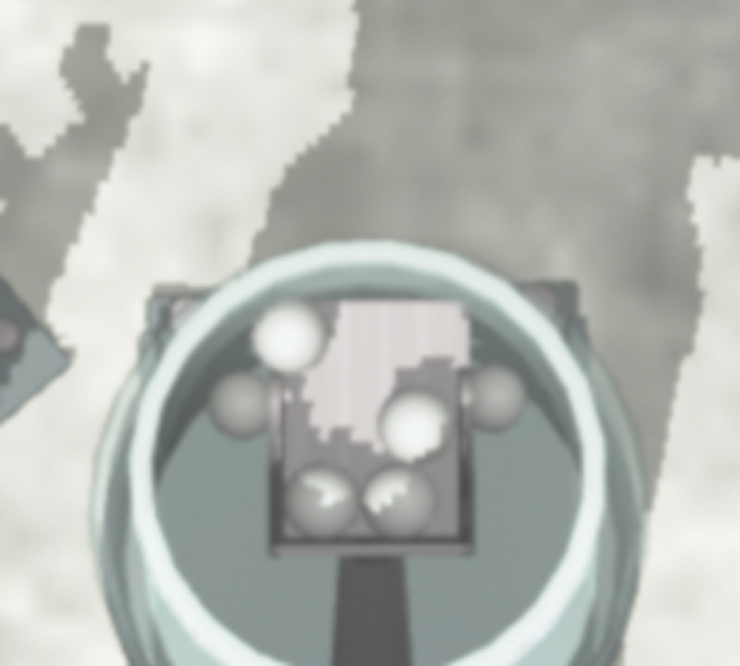

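Request:
carry_out(commands="0.15 0 0 0 0 0 255;-0.1 0 0 0 0 0 255;0.15 0 0 0 0 0 255;-0.1 0 0 0 0 0 255;0.15 0 0 0 0 0 255;-0.1 0 0 0 0 0 255;0.15 0 0 0 0 0 255;-0.1 0 0 0 0 0 255;0 0 0 0 0 0 255;0 0 0 0 0 0 255;0 0 0 0 0 0 255;0 0 0 0 0 0 255;0 0 0 0 0 0 255")

```text
time_s: 15.17
tcp_pos: [0.5536, -0.115, 0.1716]
tool_rot: [-2.034, -2.106, -0.286]
contact_force: [-0.7, -0.8, -1.8]
width: 0.222
```

```bash
python3 look.py f9
```

```text
t 15.1667 err mm [-0.  -0.  -0.2] F [-0.7 -0.8 -1.8] Tq [-0.22  0.02  0.  ] lip [-38.    0.1  42.1] phi -16.0
```

View pics/f9_wrist.png

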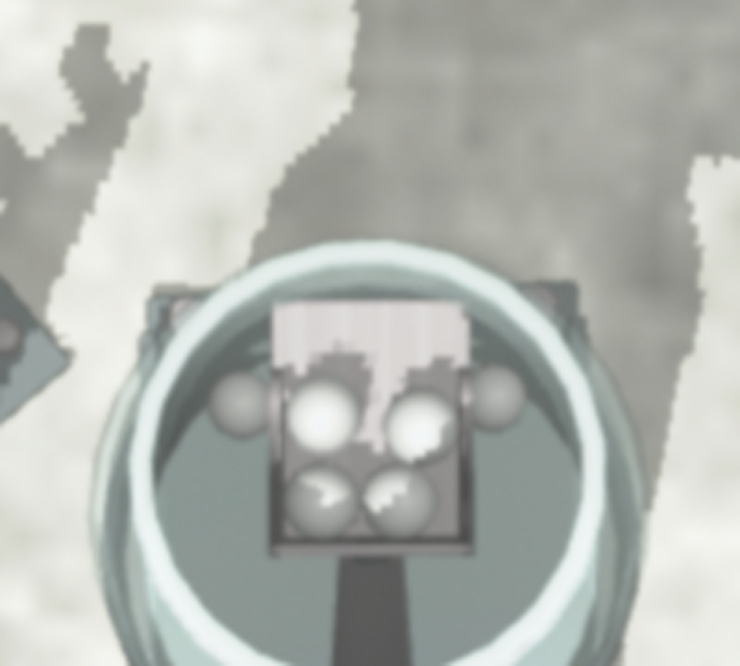

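```bash
python3 - <<'E'
from k import *;from h import *
c=load("f9_wrist.npz")
for b in [(242,405),(495,400),(322,415),(420,425)]:
    u,v=220+b[0]/3.7,85+b[1]/3.7
    o,d=ray(c,u,v);n=RJ[:,2];P0=FLOOR[:3,3]+.007*n
    p=o+d*(((P0-o)@n)/(d@n));print("on floor:",((p-FLOOR[:3,3])@RJ*1000).round(1), "depth:",((dep(c,u,v)-FLOOR[:3,3])@RJ*1000).round(1))
def W(lx,hb,phi): return (lx,hb+45*np.sin(np.radians(max(0,-phi))),phi)
prev=None
for w in [W(-37,33,-15.5),W(-35,36,-15),W(-32,40,-14.5),W(-28,45,-14),W(-26,50,-14),W(-24,55,-14),W(-23,60,-15),W(-24,65,-17),W(-26,70,-20),W(-26,85,-24),W(-26,100,-26)]:
    cl=clear(dip(*w));print(np.round(w,1),round(cl[0],1),cl[2], row(rel(dip(*w)@DT),255))
E
```

```text
on floor: [-28.7 -25.3   7. ] depth: [-26.9 -24.8  13.1]
on floor: [-29.7  26.6   7. ] depth: [-28.2  26.2  12.1]
on floor: [-26.6  -8.9   7. ] depth: [-13.8  -7.4  51.3]
on floor: [-24.4  11.2   7. ] depth: [-12.    9.7  51.1]
[-37.   45.  -15.5] 3.8 [-36. -18.  47.] 0.14 -0.00 -0.32 0.000 -0.009 -0.000 255
[-35.   47.6 -15. ] 3.6 [-34. -18.  50.] 0.19 -0.00 -0.68 0.000 -0.017 -0.000 255
[-32.   51.3 -14.5] 3.4 [-31. -18.  53.] 0.19 0.00 -1.17 0.000 -0.026 -0.000 255
[-28.   55.9 -14. ] 3.2 [29. -6. 74.] 0.15 0.00 -1.80 0.000 -0.035 -0.000 255
[-26.   60.9 -14. ] 1.8 [-26. -18.  63.] 0.19 0.00 -2.34 0.000 -0.035 -0.000 255
[-24.   65.9 -14. ] 2.9 [30. -6. 76.] 0.23 0.00 -2.87 0.000 -0.035 -0.000 255
[-23.   71.6 -15. ] 3.5 [ 23. -18.  75.] 0.16 0.00 -3.36 0.000 -0.017 -0.000 255
[-24.   78.2 -17. ] 4.8 [ 22. -18.  74.] 0.08 0.00 -3.75 0.000 0.018 -0.000 255
[-26.   85.4 -20. ] 8.3 [ 17. -18.  72.] -0.09 0.00 -4.05 0.000 0.070 -0.000 255
[-26.  103.3 -24. ] 99 None -0.18 0.00 -5.25 0.000 0.140 -0.000 255
[-26.  119.7 -26. ] 99 None 0.12 0.00 -6.50 0.000 0.175 -0.000 255
```

Request:
carry_out(commands="0.07 0 -0.16 0 -0.005 0 255;0.14 0 -0.32 0 -0.009 0 255;0.16 0 -0.5 0 -0.013 0 255;0.19 0 -0.68 0 -0.017 0 255;0.19 0 -0.92 0 -0.021 0 255;0.19 0 -1.17 0 -0.026 0 255;0.17 0 -1.48 0 -0.03 0 255;0.15 0 -1.8 0 -0.035 0 255;0.17 0 -2.07 0 -0.035 0 255;0.19 0 -2.34 0 -0.035 0 255;0.21 0 -2.6 0 -0.035 0 255;0.23 0 -2.87 0 -0.035 0 255;0.2 0 -3.11 0 -0.026 0 255;0.16 0 -3.36 0 -0.017 0 255;0.12 0 -3.55 0 0 0 255;0.08 0 -3.75 0 0.018 0 255;0 0 -3.9 0 0.044 0 255;-0.09 0 -4.05 0 0.07 0 255;-0.09 0 -4.05 0 0.07 0 255;-0.09 0 -4.05 0 0.07 0 255")

```text
time_s: 16.93
tcp_pos: [0.554, -0.1275, 0.21]
tool_rot: [-1.994, -2.063, -0.352]
contact_force: [0.6, -0.3, -1.3]
width: 0.222
```

```bash
python3 look.py g1 -.09 0 -4.05 0 .07 0;python3 - <<'E'
from k import *
for w in [(-26,103.3,-24),(-26,119.7,-26),(-26,135,-26)]:
    print(row(rel(dip(*w)@DT),255))
E
```

```text
t 16.9333 err mm [-0.1 -0.5 -0.5] F [ 0.6 -0.3 -1.3] Tq [-0.27 -0.04  0.04] lip [-25.6   0.   84.9] phi -20.0
-0.00 0.00 -1.20 0.000 0.070 -0.000 255
0.38 0.00 -2.43 0.001 0.105 -0.000 255
1.14 0.00 -3.75 0.001 0.105 -0.000 255
```

View pics/g1_wrist.png

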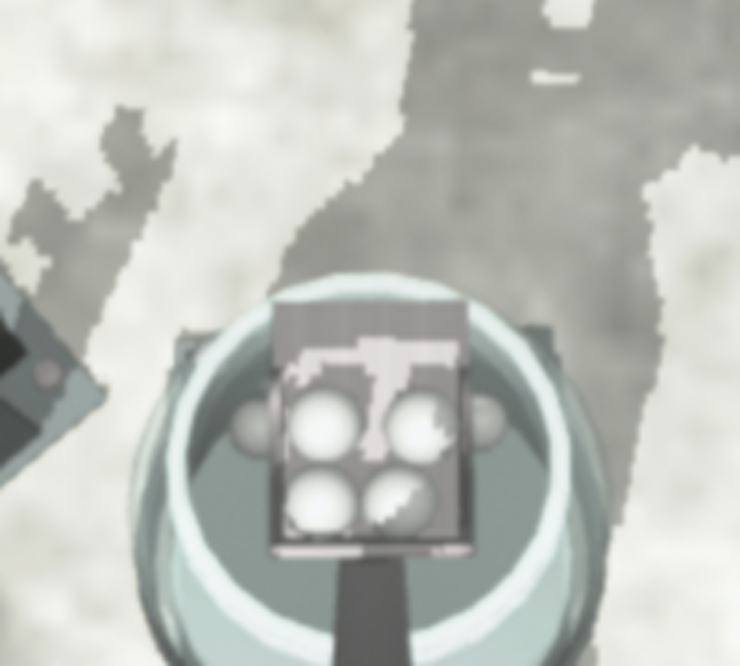

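View pics/g1_scene.png

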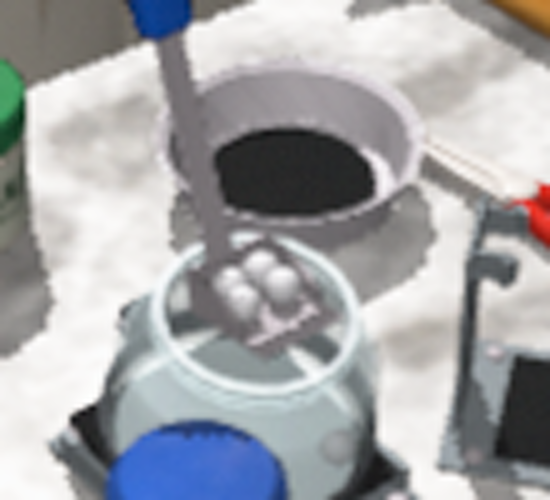

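Request:
carry_out(commands="0 0 -0.6 0 0.035 0 255;0 0 -1.2 0 0.07 0 255;0.2 0 -1.8 0 0.087 0 255;0.38 0 -2.43 0 0.105 0 255;0.76 0 -3.1 0 0.105 0 255;1.14 0 -3.75 0 0.105 0 255;1.6 0 -4.6 0 0.105 0 255;2.1 0 -5.5 0 0.105 0 255;2.1 0 -5.5 0 0.105 0 255;2.1 0 -5.5 0 0.105 0 255;2.1 0 -5.5 0 0.105 0 255")

```text
time_s: 17.95
tcp_pos: [0.5538, -0.1259, 0.2689]
tool_rot: [-1.932, -2.0, -0.446]
contact_force: [-0.2, -0.2, -1.1]
width: 0.221
```

```bash
cat >> k.py <<'E'
def dw(lip,th,yaw):   # lip position in world (m), lip-down tilt th deg in world, dipper-x yaw deg
    R=rz(np.radians(yaw))@Ro.from_euler("y",-np.radians(th)).as_matrix()
    return T(R,np.array(lip)-R@np.array([-.022,0,0]))
E
python3 look.py g2 2.1 0 -5.5 0 .105 0
python3 - <<'E'
from k import *
from workcell import env
print(env.sense()["q"].round(2))
D=cmd()@np.linalg.inv(DT);print(D.round(3),(D@[-.022,0,0,1])[:3], np.degrees(np.arcsin(D[2,0])),np.degrees(np.arctan2(D[1,0],D[0,0])))
E
```

```text
t 17.95 err mm [-0.1  0.2 -0.5] F [-0.2 -0.2 -1.1] Tq [-0.37  0.05 -0.03] lip [-25.8  -0.2 154.5] phi -26.0
[-0.6   0.48  1.13  0.37  1.8  -0.59]
[[ 0.033  0.999  0.009  0.551]
 [-0.961  0.035 -0.276 -0.05 ]
 [-0.276  0.     0.961  0.166]
 [ 0.     0.     0.     1.   ]] [ 0.55065661 -0.02880048  0.17217939] -16.019000086158883 -88.00766065279984
```

View pics/g2_wrist.png

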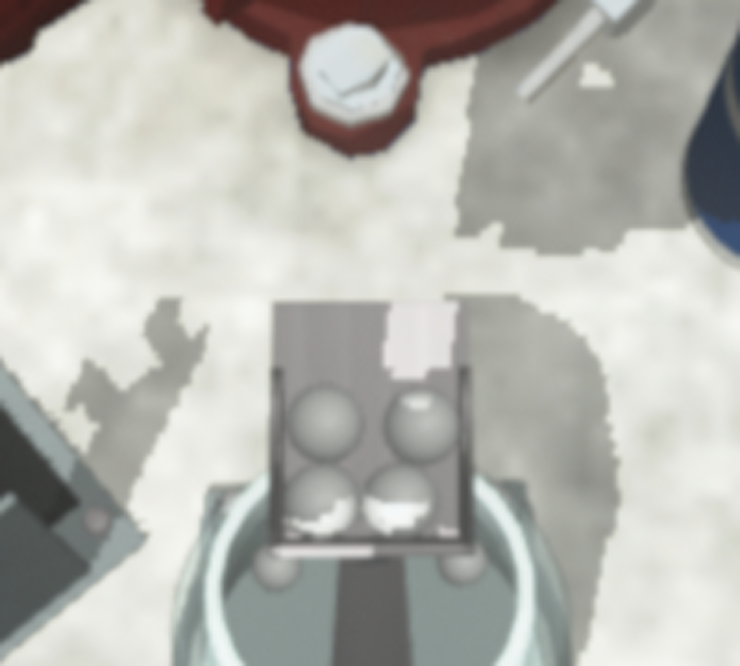

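```bash
python3 - <<'E'
from k import *
def path(t):
    e=t*t*(3-2*t)
    # interpolate scoop origin rather than lip
    o0=np.array([.551,-.050,.166]);o1=np.array([.418,-.219,.150]);o=o0+(o1-o0)*e
    D=dw([0,0,0],-16+6*e,-88-92*e);D[:3,3]=o
    return D@DT
B=cmd()
for i in range(1,17): print(row(rel(path(i/32),B),255),end=";")
print();m=rel(path(.5),B);r=np.r_[m[:3].round(1),m[3:].round(2)];
B2=B@T(Ro.from_rotvec(r[3:]).as_matrix(),r[:3]/100)
for i in range(17,33): print(row(rel(path(i/32),B2),255),end=";")
E
```

```text
-0.05 -0.11 -0.01 -0.002 -0.001 0.004 255;-0.16 -0.33 -0.06 -0.007 -0.002 0.016 255;-0.35 -0.68 -0.14 -0.017 -0.003 0.036 255;-0.60 -1.15 -0.24 -0.030 -0.005 0.062 255;-0.90 -1.74 -0.37 -0.045 -0.007 0.095 255;-1.24 -2.42 -0.51 -0.064 -0.010 0.133 255;-1.61 -3.20 -0.67 -0.085 -0.013 0.177 255;-2.01 -4.05 -0.83 -0.108 -0.017 0.226 255;-2.42 -4.96 -1.00 -0.132 -0.020 0.280 255;-2.83 -5.93 -1.17 -0.159 -0.024 0.337 255;-3.25 -6.93 -1.33 -0.186 -0.029 0.397 255;-3.65 -7.96 -1.49 -0.215 -0.033 0.460 255;-4.05 -9.00 -1.64 -0.244 -0.037 0.526 255;-4.43 -10.03 -1.78 -0.273 -0.042 0.593 255;-4.79 -11.05 -1.92 -0.303 -0.046 0.661 255;-5.14 -12.05 -2.04 -0.333 -0.050 0.731 255;
-0.86 -0.36 -0.34 -0.032 -0.004 0.070 255;-1.69 -0.77 -0.65 -0.060 -0.009 0.139 255;-2.47 -1.16 -0.94 -0.088 -0.013 0.207 255;-3.21 -1.53 -1.20 -0.115 -0.018 0.273 255;-3.89 -1.87 -1.45 -0.141 -0.022 0.338 255;-4.52 -2.18 -1.68 -0.165 -0.026 0.399 255;-5.09 -2.45 -1.88 -0.188 -0.030 0.458 255;-5.61 -2.69 -2.06 -0.209 -0.034 0.513 255;-6.07 -2.90 -2.23 -0.228 -0.037 0.563 255;-6.48 -3.07 -2.37 -0.245 -0.040 0.609 255;-6.83 -3.22 -2.49 -0.260 -0.042 0.649 255;-7.12 -3.33 -2.59 -0.273 -0.044 0.683 255;-7.35 -3.42 -2.67 -0.283 -0.046 0.711 255;-7.52 -3.48 -2.73 -0.290 -0.047 0.731 255;-7.63 -3.51 -2.77 -0.295 -0.048 0.744 255;-7.66 -3.53 -2.78 -0.296 -0.048 0.748 255;
```

Request:
carry_out(commands="-0.05 -0.11 -0.01 -0.002 -0.001 0.004 255;-0.16 -0.33 -0.06 -0.007 -0.002 0.016 255;-0.35 -0.68 -0.14 -0.017 -0.003 0.036 255;-0.60 -1.15 -0.24 -0.030 -0.005 0.062 255;-0.90 -1.74 -0.37 -0.045 -0.007 0.095 255;-1.24 -2.42 -0.51 -0.064 -0.010 0.133 255;-1.61 -3.20 -0.67 -0.085 -0.013 0.177 255;-2.01 -4.05 -0.83 -0.108 -0.017 0.226 255;-2.42 -4.96 -1.00 -0.132 -0.020 0.280 255;-2.83 -5.93 -1.17 -0.159 -0.024 0.337 255;-3.25 -6.93 -1.33 -0.186 -0.029 0.397 255;-3.65 -7.96 -1.49 -0.215 -0.033 0.460 255;-4.05 -9.00 -1.64 -0.244 -0.037 0.526 255;-4.43 -10.03 -1.78 -0.273 -0.042 0.593 255;-4.79 -11.05 -1.92 -0.303 -0.046 0.661 255;-5.1 -12.1 -2.0 -0.33 -0.05 0.73 255")

```text
time_s: 19.38
tcp_pos: [0.4338, -0.1851, 0.2647]
tool_rot: [-2.704, -1.14, -0.548]
contact_force: [-0.5, 0.3, -2.6]
width: 0.222
```

Request:
carry_out(commands="-0.86 -0.36 -0.34 -0.032 -0.004 0.070 255;-1.69 -0.77 -0.65 -0.060 -0.009 0.139 255;-2.47 -1.16 -0.94 -0.088 -0.013 0.207 255;-3.21 -1.53 -1.20 -0.115 -0.018 0.273 255;-3.89 -1.87 -1.45 -0.141 -0.022 0.338 255;-4.52 -2.18 -1.68 -0.165 -0.026 0.399 255;-5.09 -2.45 -1.88 -0.188 -0.030 0.458 255;-5.61 -2.69 -2.06 -0.209 -0.034 0.513 255;-6.07 -2.90 -2.23 -0.228 -0.037 0.563 255;-6.48 -3.07 -2.37 -0.245 -0.040 0.609 255;-6.83 -3.22 -2.49 -0.260 -0.042 0.649 255;-7.12 -3.33 -2.59 -0.273 -0.044 0.683 255;-7.35 -3.42 -2.67 -0.283 -0.046 0.711 255;-7.52 -3.48 -2.73 -0.290 -0.047 0.731 255;-7.63 -3.51 -2.77 -0.295 -0.048 0.744 255;-7.66 -3.53 -2.78 -0.296 -0.048 0.748 255;-7.66 -3.53 -2.78 -0.296 -0.048 0.748 255;-7.66 -3.53 -2.78 -0.296 -0.048 0.748 255")

```text
time_s: 20.88
tcp_pos: [0.353, -0.2189, 0.2605]
tool_rot: [-3.094, -0.0, -0.545]
contact_force: [0.1, -0.1, -1.3]
width: 0.219
```

```bash
python3 - <<'E'
from k import *
from h import *
from workcell import env
applyrow(-5.1,-12.1,-2.0,-.33,-.05,.73);M=applyrow(-7.66,-3.53,-2.78,-.296,-.048,.748)
st=env.sense();print(st["time_s"],M[:3,3],st["tcp_pos"],Ro.from_matrix(M[:3,:3]).as_rotvec(),st["tool_rot"],st["q"].round(2))
D=cmd()@np.linalg.inv(DT);print(D.round(3))
for n in ("wrist","scene"):
    c=env.read_camera(n);np.savez(f"h1_{n}.npz",**c);cv2.imwrite(f"pics/h1_{n}.png",c["img"])
E
```

```text
20.8833 [ 0.35307706 -0.21894989  0.26073325] [ 0.35303122 -0.21890783  0.26047682] [-3.09368370e+00 -3.29213046e-05 -5.45293284e-01] [-3.09357693e+00 -2.10123673e-04 -5.45391770e-01] [-1.03  0.    1.77  0.32  1.2   0.45]
[[-0.985  0.    -0.174  0.418]
 [-0.    -1.    -0.    -0.219]
 [-0.174 -0.     0.985  0.15 ]
 [ 0.     0.     0.     1.   ]]
```

View pics/h1_wrist.png

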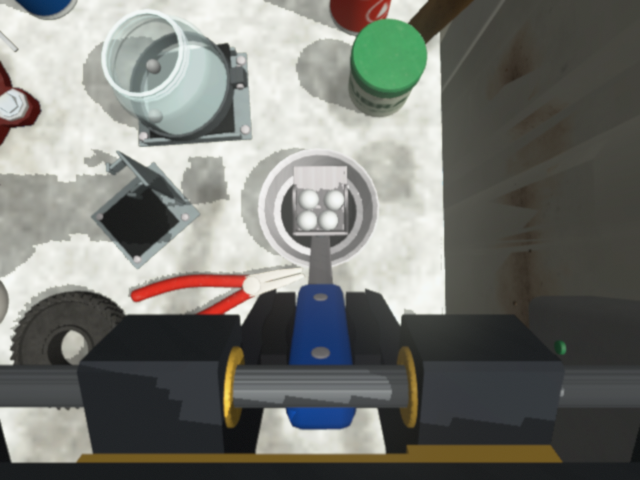

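View pics/h1_scene.png

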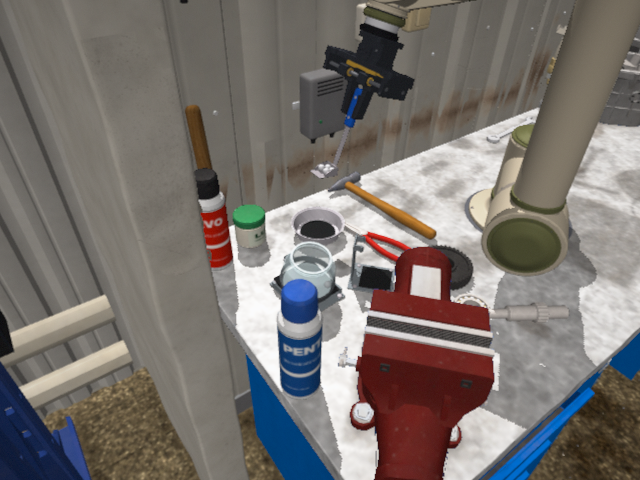

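```bash
python3 - <<'E'
from k import *;from h import *
c=load("h1_wrist.npz");print(onz(c,317,205,.03), [onz(c,u,205,.03)[1].round(3) for u in (257,377)],[onz(c,317,v,.03)[0].round(3) for v in (148,262)])
Q=[]
for v in range(140,275):
    for u in range(245,390):
        p=dep(c,u,v)
        if .026<p[2]<.033: Q.append(p[:2])
Q=np.array(Q,np.float32)*1000;print(len(Q),cv2.minEnclosingCircle(Q))
for (x,z,th) in [(.437,.09,-8),(.437,.04,-5),(.437,.022,0),(.440,.022,10),(.440,.02,20),(.440,.02,30),(.44,.022,38)]:
    D=dw([x,-.218,z],th,180);print((x,z,th),row(rel(D@DT),255),(D@DT)[:3,3].round(3), "back",(D@[.023,0,0,1])[:3].round(3))
E
```

```text
[ 0.43389264 -0.21587745  0.03      ] [np.float64(-0.157), np.float64(-0.275)] [np.float64(0.491), np.float64(0.378)]
1828 ((432.1516418457031, -216.9931182861328), 59.678428649902344)
(0.437, 0.09, -8) -1.98 -0.09 5.76 -0.000 -0.035 -0.000 255 [ 0.354 -0.218  0.2  ] back [ 0.392 -0.218  0.084]
(0.437, 0.04, -5) -2.99 -0.09 10.27 -0.000 -0.087 -0.000 255 [ 0.36  -0.218  0.154] back [ 0.392 -0.218  0.036]
(0.437, 0.022, 0) -2.43 -0.09 11.72 -0.000 -0.174 0.000 255 [ 0.37  -0.218  0.142] back [ 0.392 -0.218  0.022]
(0.44, 0.022, 10) 0.24 -0.09 11.65 -0.000 -0.349 0.000 255 [ 0.395 -0.218  0.152] back [ 0.396 -0.218  0.03 ]
(0.44, 0.02, 20) 2.56 -0.09 12.09 -0.000 -0.523 0.000 255 [ 0.418 -0.218  0.156] back [ 0.398 -0.218  0.035]
(0.44, 0.02, 30) 4.86 -0.09 12.75 -0.000 -0.698 0.000 255 [ 0.442 -0.218  0.158] back [ 0.401 -0.218  0.042]
(0.44, 0.022, 38) 6.67 -0.09 13.37 -0.000 -0.838 0.000 255 [ 0.461 -0.218  0.158] back [ 0.405 -0.218  0.05 ]
```

Request:
carry_out(commands="-0.4 -0.03 1.2 0 -0.009 0 255;-1 -0.05 2.7 0 -0.018 0 255;-1.5 -0.09 4.2 0 -0.027 0 255;-1.98 -0.09 5.76 0 -0.035 0 255;-2.3 -0.09 7.3 0 -0.052 0 255;-2.7 -0.09 8.8 0 -0.07 0 255;-2.99 -0.09 10.2 0 -0.087 0 255;-2.85 -0.09 10.9 0 -0.12 0 255;-2.43 -0.09 11.7 0 -0.174 0 255;-1.5 -0.09 11.7 0 -0.23 0 255;-0.6 -0.09 11.7 0 -0.29 0 255;0.24 -0.09 11.65 0 -0.349 0 255;1 -0.09 11.8 0 -0.407 0 255;1.8 -0.09 11.9 0 -0.465 0 255;2.56 -0.09 12.1 0 -0.523 0 255;3.7 -0.09 12.4 0 -0.61 0 255;4.86 -0.09 12.75 0 -0.698 0 255;4.86 -0.09 12.75 0 -0.698 0 255;4.86 -0.09 12.75 0 -0.698 0 255;4.86 -0.09 12.75 0 -0.698 0 255")

```text
time_s: 22.65
tcp_pos: [0.442, -0.2178, 0.157]
tool_rot: [-3.093, -0.001, 0.544]
contact_force: [-0.5, 0.2, -0.7]
width: 0.221
```

```bash
cat > lk2.py <<'E'
import sys
from k import *
from h import *
from workcell import env
a=[float(x) for x in sys.argv[2:8]]
if a: applyrow(*a)
M=cmd();st=env.sense();print(st["time_s"],"err",((st["tcp_pos"]-M[:3,3])*1000).round(1),"rot",np.degrees(np.linalg.norm((Ro.from_rotvec(st["tool_rot"]).inv()*Ro.from_matrix(M[:3,:3])).as_rotvec())).round(2),"F",st["contact_force"].round(1),st["q"].round(2))
for n in ("wrist","scene"):
    c=env.read_camera(n);np.savez(f"{sys.argv[1]}_{n}.npz",**c);cv2.imwrite(f"pics/{sys.argv[1]}_{n}.png",c["img"])
E
python3 lk2.py i1 4.86 -.09 12.75 0 -.698 0
```

```text
22.65 err [-0.3  0.2 -0.5] rot 0.07 F [-0.5  0.2 -0.7] [-0.6   0.5   1.39 -0.19  1.54  1.01]
```

View pics/i1_wrist.png

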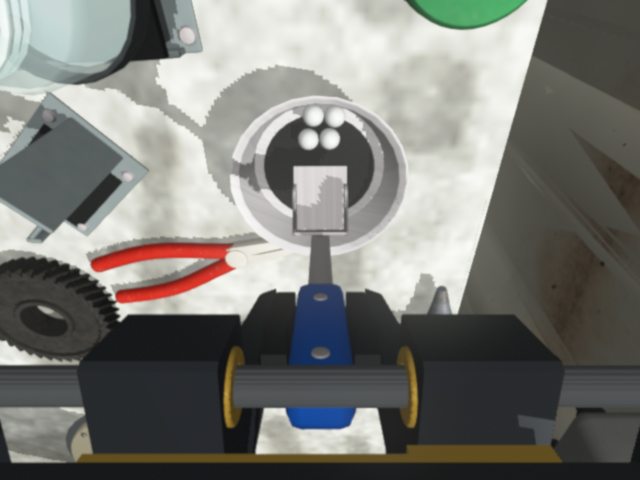

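View pics/i1_scene.png

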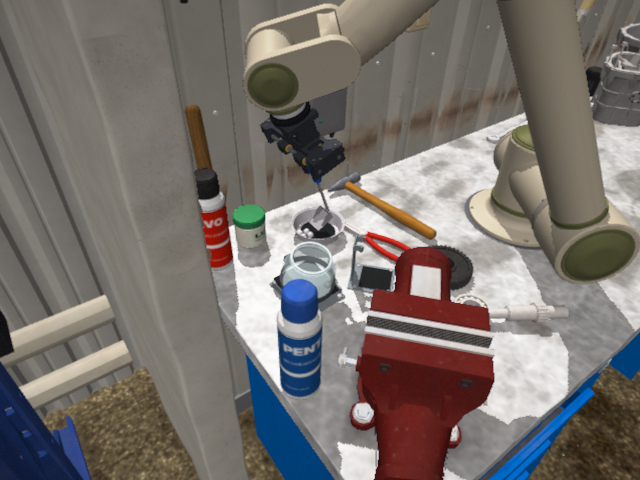

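```bash
python3 - <<'E'
from k import *
B=cmd();up=B[:3,:3].T@[0,0,10];print("up10",up.round(2))
r=up.round(1);B1=B@T(np.eye(3),r/100)
D1=B1@np.linalg.inv(DT);print(D1[:3,3])
o0=D1[:3,3];o1=D_REST[:3,3]+[0,0,.13]
def path(t):
    e=t*t*(3-2*t)
    D=dw([0,0,0],30*(1-min(1,e*1.5)),-180+(180+np.degrees(RY))*e);D[:3,3]=o0+(o1-o0)*e
    return D@DT
N=36
print(";".join(row(rel(path(i/N),B1),255) for i in range(1,19)))
m=rel(path(.5),B1);r=np.r_[m[:3].round(1),m[3:].round(2)];B2=B1@T(Ro.from_rotvec(r[3:]).as_matrix(),r[:3]/100);print(r)
print(";".join(row(rel(path(i/N),B2),255) for i in range(19,37)))
for i in (9,18,27,36): print((path(i/N)[:3,3]).round(3))
E
```

```text
up10 [-3.42 -0.   -9.4 ]
[ 0.42110827 -0.21801828  0.13096962]
-0.02 -0.06 0.00 -0.002 0.002 -0.005 255;-0.09 -0.21 0.01 -0.007 0.007 -0.019 255;-0.19 -0.46 0.03 -0.015 0.015 -0.043 255;-0.34 -0.79 0.05 -0.026 0.027 -0.074 255;-0.52 -1.19 0.08 -0.039 0.041 -0.114 255;-0.74 -1.64 0.13 -0.054 0.058 -0.162 255;-0.98 -2.12 0.18 -0.070 0.077 -0.216 255;-1.25 -2.63 0.24 -0.086 0.098 -0.278 255;-1.54 -3.15 0.31 -0.102 0.121 -0.345 255;-1.83 -3.66 0.40 -0.118 0.146 -0.418 255;-2.11 -4.16 0.48 -0.133 0.171 -0.497 255;-2.38 -4.63 0.57 -0.147 0.197 -0.580 255;-2.63 -5.07 0.67 -0.158 0.224 -0.667 255;-2.82 -5.47 0.76 -0.167 0.251 -0.758 255;-2.97 -5.85 0.84 -0.174 0.277 -0.851 255;-3.05 -6.19 0.91 -0.178 0.302 -0.947 255;-3.05 -6.51 0.97 -0.179 0.326 -1.045 255;-2.97 -6.81 1.02 -0.176 0.348 -1.144 255
[-3.   -6.8   1.   -0.18  0.35 -1.14]
0.34 0.02 0.13 0.010 0.034 -0.099 255;0.70 0.09 0.24 0.019 0.066 -0.194 255;1.11 0.24 0.37 0.031 0.098 -0.287 255;1.57 0.43 0.50 0.045 0.129 -0.379 255;2.39 0.52 0.53 0.055 0.130 -0.468 255;3.23 0.57 0.55 0.065 0.130 -0.555 255;4.07 0.61 0.58 0.074 0.129 -0.637 255;4.89 0.63 0.60 0.082 0.128 -0.716 255;5.68 0.63 0.62 0.090 0.126 -0.790 255;6.43 0.62 0.64 0.098 0.125 -0.859 255;7.12 0.59 0.66 0.105 0.124 -0.922 255;7.76 0.55 0.67 0.111 0.123 -0.979 255;8.32 0.51 0.69 0.116 0.122 -1.028 255;8.80 0.47 0.70 0.121 0.121 -1.070 255;9.18 0.43 0.71 0.124 0.120 -1.103 255;9.47 0.40 0.72 0.127 0.120 -1.128 255;9.64 0.38 0.72 0.128 0.119 -1.143 255;9.71 0.37 0.73 0.129 0.119 -1.148 255
[ 0.427 -0.187  0.26 ]
[ 0.411 -0.15   0.258]
[ 0.44  -0.101  0.255]
[ 0.454 -0.063  0.255]
```

Request:
carry_out(commands="-0.3 0 -0.9 0 0 0 255;-0.9 0 -2.4 0 0 0 255;-1.7 0 -4.7 0 0 0 255;-2.5 0 -7 0 0 0 255;-3.1 0 -8.6 0 0 0 255;-3.4 0 -9.4 0 0 0 255;-3.4 0 -9.4 0 0 0 255")

```text
time_s: 23.33
tcp_pos: [0.4425, -0.2184, 0.2594]
tool_rot: [3.093, -0.001, -0.539]
contact_force: [0.8, 0.6, -1.3]
width: 0.223
```

Request:
carry_out(commands="-0.02 -0.06 0.00 -0.002 0.002 -0.005 255;-0.09 -0.21 0.01 -0.007 0.007 -0.019 255;-0.19 -0.46 0.03 -0.015 0.015 -0.043 255;-0.34 -0.79 0.05 -0.026 0.027 -0.074 255;-0.52 -1.19 0.08 -0.039 0.041 -0.114 255;-0.74 -1.64 0.13 -0.054 0.058 -0.162 255;-0.98 -2.12 0.18 -0.070 0.077 -0.216 255;-1.25 -2.63 0.24 -0.086 0.098 -0.278 255;-1.54 -3.15 0.31 -0.102 0.121 -0.345 255;-1.83 -3.66 0.40 -0.118 0.146 -0.418 255;-2.11 -4.16 0.48 -0.133 0.171 -0.497 255;-2.38 -4.63 0.57 -0.147 0.197 -0.580 255;-2.63 -5.07 0.67 -0.158 0.224 -0.667 255;-2.82 -5.47 0.76 -0.167 0.251 -0.758 255;-2.97 -5.85 0.84 -0.174 0.277 -0.851 255;-3.05 -6.19 0.91 -0.178 0.302 -0.947 255;-3.05 -6.51 0.97 -0.179 0.326 -1.045 255;-3 -6.8 1 -0.18 0.35 -1.14 255")

```text
time_s: 24.83
tcp_pos: [0.4103, -0.1493, 0.2576]
tool_rot: [-2.615, -1.702, -0.061]
contact_force: [0.4, 0.4, -1.4]
width: 0.223
```

Request:
carry_out(commands="0.34 0.02 0.13 0.010 0.034 -0.099 255;0.70 0.09 0.24 0.019 0.066 -0.194 255;1.11 0.24 0.37 0.031 0.098 -0.287 255;1.57 0.43 0.50 0.045 0.129 -0.379 255;2.39 0.52 0.53 0.055 0.130 -0.468 255;3.23 0.57 0.55 0.065 0.130 -0.555 255;4.07 0.61 0.58 0.074 0.129 -0.637 255;4.89 0.63 0.60 0.082 0.128 -0.716 255;5.68 0.63 0.62 0.090 0.126 -0.790 255;6.43 0.62 0.64 0.098 0.125 -0.859 255;7.12 0.59 0.66 0.105 0.124 -0.922 255;7.76 0.55 0.67 0.111 0.123 -0.979 255;8.32 0.51 0.69 0.116 0.122 -1.028 255;8.80 0.47 0.70 0.121 0.121 -1.070 255;9.18 0.43 0.71 0.124 0.120 -1.103 255;9.47 0.40 0.72 0.127 0.120 -1.128 255;9.64 0.38 0.72 0.128 0.119 -1.143 255;9.71 0.37 0.73 0.129 0.119 -1.148 255;9.71 0.37 0.73 0.129 0.119 -1.148 255;9.71 0.37 0.73 0.129 0.119 -1.148 255")

```text
time_s: 26.5
tcp_pos: [0.4542, -0.063, 0.255]
tool_rot: [-1.216, -2.721, -0.106]
contact_force: [-0.3, 0.8, -0.7]
width: 0.223
```

```bash
python3 - <<'E'
from k import *
applyrow(-3.4,0,-9.4,0,0,0);applyrow(-3,-6.8,1,-.18,.35,-1.14)
E
python3 lk2.py j1 9.71 .37 .73 .129 .119 -1.148
python3 - <<'E'
from k import *;from h import *
print("residual to rest-up",row(rel(T(np.eye(3),[0,0,.13])@D_REST@DT),255))
w=load("j1_wrist.npz");cr=cv2.resize(w["img"][145:255,260:380],None,fx=5,fy=5,interpolation=cv2.INTER_CUBIC)
from workcell import env
st=env.sense();TW=T(Ro.from_rotvec(st["tool_rot"]).as_matrix(),st["tcp_pos"]);D=TW@np.linalg.inv(DT)
for x in [(-22,-18,2),(-22,18,2),(22,-18,15),(22,18,15),(23,0,18)]:
    p=(proj(w,(D@np.r_[np.array(x)/1000,1])[:3])-[260,145])*5;cv2.circle(cr,tuple(int(a) for a in p),3,(0,0,255),-1)
cv2.imwrite("pics/j1_c.png",cr)
E
```

```text
26.5 err [-0.1 -0.1 -0.3] rot 0.03 F [-0.3  0.8 -0.7] [-0.44  0.27  1.43  0.07  1.6  -1.17]
residual to rest-up 0.00 -0.01 -0.00 -0.000 0.000 -0.000 255
```

View pics/j1_c.png

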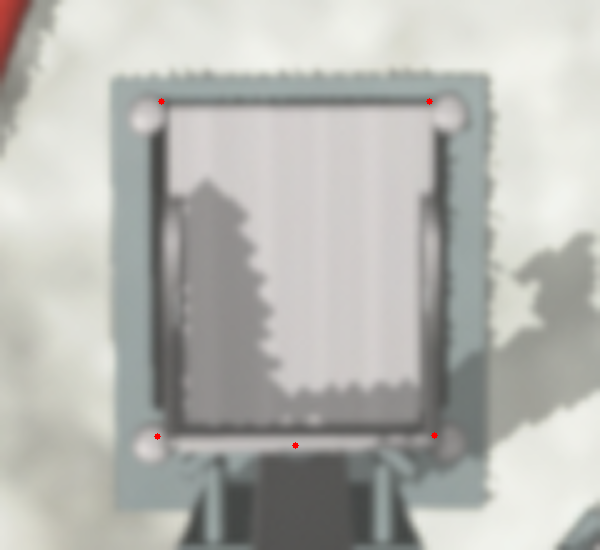

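View pics/j1_scene.png

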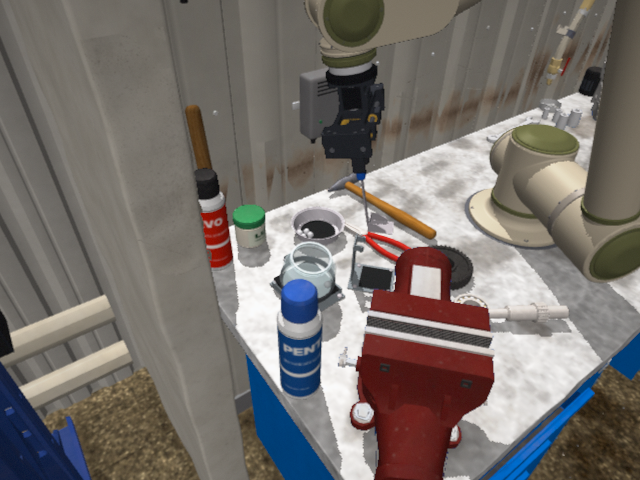

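Request:
carry_out(commands="-0.17 0 1 0 0 0 255;-0.5 0 2.8 0 0 0 255;-0.9 0 5 0 0 0 255;-1.25 0 7 0 0 0 255;-1.55 0 8.8 0 0 0 255;-1.8 0 10.2 0 0 0 255;-2 0 11.3 0 0 0 255;-2.12 0 12 0 0 0 255;-2.19 0 12.4 0 0 0 255;-2.19 0 12.4 0 0 0 255;-2.19 0 12.4 0 0 0 255")

```text
time_s: 27.52
tcp_pos: [0.4545, -0.063, 0.1295]
tool_rot: [-1.215, -2.722, -0.106]
contact_force: [0.5, 0.2, -1.1]
width: 0.224
```

Request:
carry_out(commands="-0.02 0 0.1 0 0 0 255;-0.04 0 0.2 0 0 0 255;-0.05 0 0.3 0 0 0 255;-0.05 0 0.3 0 0 0 255;-0.05 0 0.3 0 0 0 255")

```text
time_s: 27.93
tcp_pos: [0.4543, -0.0629, 0.1261]
tool_rot: [-1.215, -2.722, -0.106]
contact_force: [-0.8, 0.1, -1.2]
width: 0.221
```

```bash
python3 - <<'E'
from k import *
applyrow(-2.19,0,12.4,0,0,0)
E
python3 lk2.py k1 -.05 0 .3 0 0 0; python3 - <<'E'
import cv2
i=cv2.imread("pics/k1_wrist.png");cv2.imwrite("pics/k1_c.png",cv2.resize(i[120:330,230:410],None,fx=2.8,fy=2.8,interpolation=cv2.INTER_CUBIC))
E
```

```text
27.9333 err [-0.  -0.  -0.2] rot 0.01 F [-0.8  0.1 -1.2] [-0.44  0.41  1.64  0.07  1.26 -1.19]
```

View pics/k1_c.png

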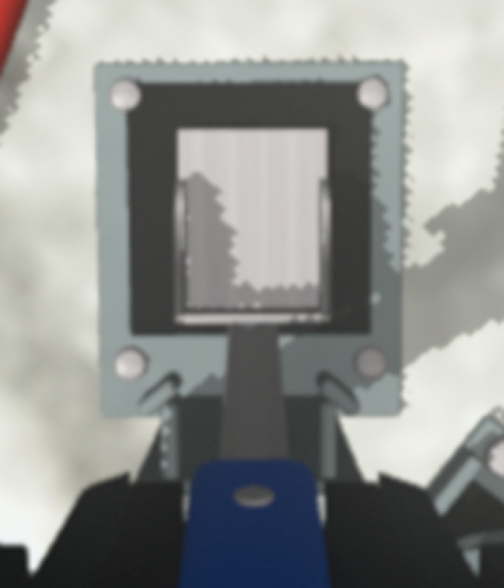

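Request:
carry_out(commands="-0.01 0 0.05 0 0 0 255;-0.02 0 0.1 0 0 0 255;-0.02 0 0.1 0 0 0 255;-0.02 0 0.1 0 0 0 255")

```text
time_s: 28.37
tcp_pos: [0.4543, -0.0629, 0.125]
tool_rot: [-1.215, -2.722, -0.106]
contact_force: [-0.3, 0.6, -0.5]
width: 0.222
```

Request:
carry_out(commands="0 0 0 0 0 0 185;0 0 0 0 0 0 180;0 0 0 0 0 0 160;0 0 0 0 0 0 120;0 0 0 0 0 0 60;0 0 0 0 0 0 0;0 0 0 0 0 0 0;0 0 0 0 0 0 0;0 0 0 0 0 0 0;0 0 0 0 0 0 0;0 0 0 0 0 0 0;0 0 0 0 0 0 0")

```text
time_s: 29.37
tcp_pos: [0.4543, -0.0629, 0.125]
tool_rot: [-1.215, -2.722, -0.106]
contact_force: [-1.0, 0.0, 0.0]
width: 0.995
```

Request:
carry_out(commands="0 0 -0.5 0 0 0 0;0 0 -2 0 0 0 0;0 0 -4 0 0 0 0;0 0 -6 0 0 0 0;0 0 -8 0 0 0 0;0 0 -10 0 0 0 0;0 0 -12 0 0 0 0;0 0 -12 0 0 0 0;0 0 -12 0 0 0 0")

```text
time_s: 30.12
tcp_pos: [0.4684, -0.0785, 0.2437]
tool_rot: [-1.216, -2.723, -0.106]
contact_force: [-0.6, -0.3, 0.1]
width: 1.0
```

```bash
python3 - <<'E'
from k import *
applyrow(-.02,0,.1,0,0,0)
E
python3 lk2.py l1 0 0 -12 0 0 0
```

```text
30.1167 err [ 0.1 -0.1  0.2] rot 0.1 F [-0.6 -0.3  0.1] [-0.45  0.31  1.41  0.07  1.59 -1.19]
```

View pics/l1_wrist.png

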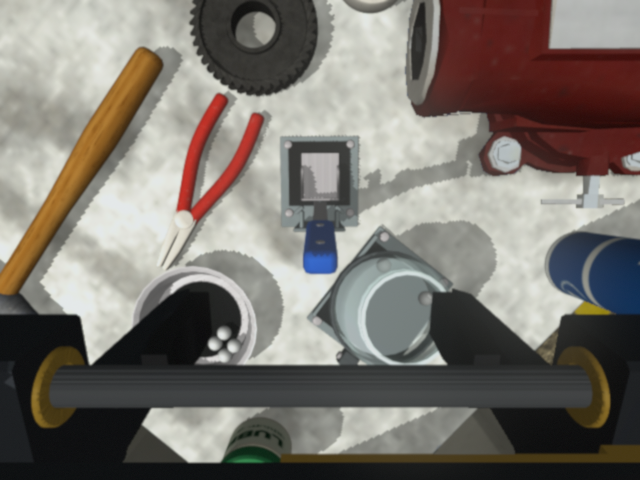

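View pics/l1_scene.png

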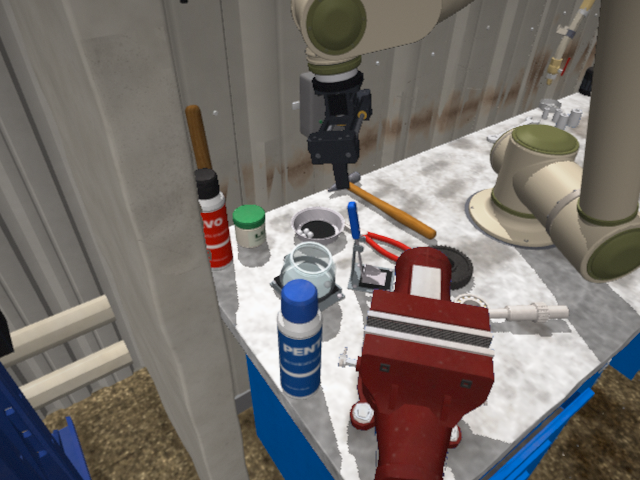

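```bash
python3 - <<'E'
import cv2,numpy as np
i=cv2.imread("pics/l1_wrist.png");a=cv2.resize(i[235:375,125:265],None,fx=3,fy=3,interpolation=cv2.INTER_CUBIC)
b=cv2.resize(i[235:375,320:460],None,fx=3,fy=3,interpolation=cv2.INTER_CUBIC);cv2.imwrite("pics/l1_c.png",cv2.resize(np.hstack([a,b]),(790,395)))
i=cv2.imread("pics/l1_scene.png");cv2.imwrite("pics/l1_d.png",cv2.resize(i[195:305,265:405],None,fx=5,fy=5,interpolation=cv2.INTER_CUBIC))
E
```

```text
(no output)
```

View pics/l1_c.png

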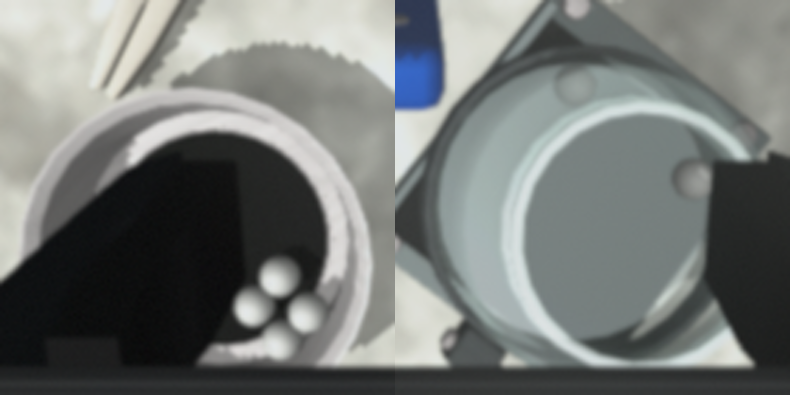

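View pics/l1_d.png

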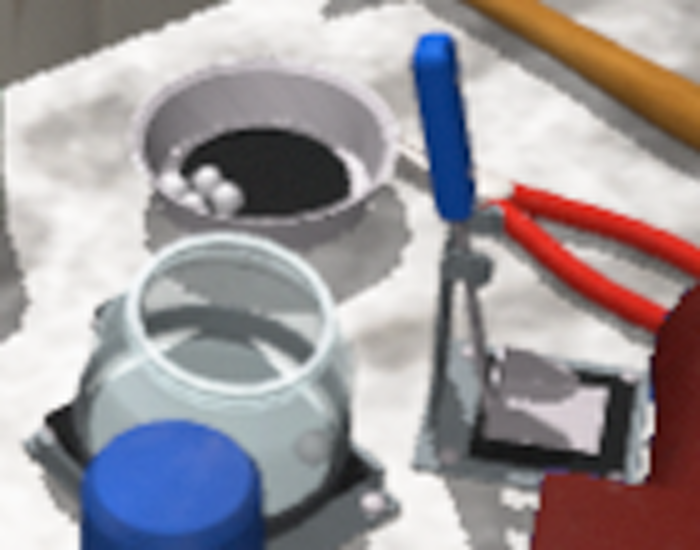

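```bash
python3 -c "
from workcell import env
print(env.job_done())"
```

```text
the job is handed in; nothing more can be done
None
```

I scooped four of the six balls out of the jar, tipped them into the dish and stood the dipper back in its rest. The job was handed in at about 30 s of the 72 s allowed, and no verdict came back.

- **Balls:** the last pictures show four in the dish and two still on the jar floor. Those two sit about 40 mm from mid-floor by my measurement, inside the 52 mm limit.
- **Dipper:** it stands in the rest with its handle in the notch, looking as it did at the start. The hand let go at the same spot it took hold, to within about 0.1 mm measured. The gripper is open and about 12 cm clear.
- **Forces:** readings taken at the end of each move stayed within about 2 N per axis, including when the lip touched the jar floor. I have no readings from within a move.
- **Other things:** the cans, grease jar and dish look unmoved in the last pictures, though I did not re-measure them.

Two small disagreements came up. The jar floor was about 1 mm lower than my camera estimate, which I found by touch and corrected. Two balls first stuck at the scoop's front corners, and small shakes inside the jar seated them before the lift.

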